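# Close the sample boxes and bond them in the courier tray

### The job

Get the sample boxes ready for the courier. Two of them have lids still standing proud: set the lid press centred and square on each, its long foot along the lid, push until the lid clicks home, and leave the press standing in its steel tray again. Stack every box, lid up and fully closed, in the courier tray as one running-bond wall along the tray's middle line: a bottom course of three boxes end to end, butted up from the end stop, then a course of up to two and one more on top, each box lying half a length over from the boxes below so that it bridges a joint; leave the bench glassware alone.

Things in the scene. Friction and masses are not known exactly. Their poses are not given: they have to be found in the camera images.
- box_a_mid (a point): sample box of pale plastic, 90 long (own x) x 45 wide (own y), about 170 g; its 6 mm thick lid still stands proud at the start, so it is 42 mm high, and 36 mm once the lid is home. The point is 18 mm above its underside, at its middle (half-way up when closed). Always present
- box_b_mid (a point): sample box of pale plastic, 90 long (own x) x 45 wide (own y), about 170 g; its 6 mm thick lid still stands proud at the start, so it is 42 mm high, and 36 mm once the lid is home. The point is 18 mm above its underside, at its middle (half-way up when closed). Always present
- box_c_mid (a point): closed sample box of pale plastic, lid fully home; 90 long (own x) x 45 wide (own y) x 36 high (own z up), about 170 g, all six boxes alike but for lids that stand proud. The point is its centre, 18 mm above its underside. May be absent
- box_d_mid (a point): closed sample box of pale plastic, lid fully home; 90 long (own x) x 45 wide (own y) x 36 high (own z up), about 170 g, all six boxes alike but for lids that stand proud. The point is its centre, 18 mm above its underside. May be absent
- box_e_mid (a point): closed sample box of pale plastic, lid fully home; 90 long (own x) x 45 wide (own y) x 36 high (own z up), about 170 g, all six boxes alike but for lids that stand proud. The point is its centre, 18 mm above its underside. May be absent
- box_f_mid (a point): closed sample box of pale plastic, lid fully home; 90 long (own x) x 45 wide (own y) x 36 high (own z up), about 170 g, all six boxes alike but for lids that stand proud. The point is its centre, 18 mm above its underside. May be absent
- lid_a (a joint): travel of the snap lid of box_a in m: about 0 = proud by 6 mm (a dark neck shows in the gap), 0.006 = home. It resists up to about 6 to 9 N as far as half-way, then it snaps down by itself on to its stop and stays; it does not come up again by itself
- lid_b (a joint): travel of the snap lid of box_b in m: about 0 = proud by 6 mm (a dark neck shows in the gap), 0.006 = home. It resists up to about 6 to 9 N as far as half-way, then it snaps down by itself on to its stop and stays; it does not come up again by itself
- lid_a_top (a point): middle of the top face of the lid of box_a (axes as the box: x along its 90 mm); 42 mm above the box's underside while proud, 36 mm when home
- lid_b_top (a point): middle of the top face of the lid of box_b (axes as the box: x along its 90 mm); 42 mm above the box's underside while proud, 36 mm when home
- press_grip (a point): the lid press, a loose hand tool of 300 g and 80 mm total height: a flat rubber-faced foot plate 80 (own x) x 40 (own y) x 14 mm, and from its middle an upright black grip, 36 (own x) x 22 (own y) mm with flat sides, from 14 to 80 mm above the foot's underside. This point is on the grip's axis, 55 mm above the foot's underside
- press_foot (a point): middle of the underside (rubber face) of the lid press's foot; same axes as press_grip, z up along the grip
- press_place (a point): middle of the floor of the lid press's steel instrument tray (fixed): 170 (own x) x 120 (own y) x 14 mm high outside, walls 3 mm, floor 3 mm above the bench. The press stands in it at the start
- row_start (a point): a point of the grey courier tray (fixed on the bench): on its floor (5 mm above the bench), on its long middle line, at the inner face of the aluminium end stop (90 wide, 46 mm high above the floor, 5 thick). Its x axis runs along the middle line away from the stop, z up. From this point the floor is free for 291 mm along x and 61 mm either side; the outer rims are 14 mm above the bench, 4 mm thick
- dropper: bystander: loose amber dropper bottle, 32 mm across, 66 high, origin under its middle; leave alone
- beaker: bystander: loose glass beaker, 60 mm across, 70 high, origin under its middle; leave alone
- stain_jar: bystander: loose squat jar, 52 mm across, 60 high, origin under its middle; leave alone
Things that resemble listed ones, but are neither listed nor needed, are in the scene too. What is shaped like the part that bears box_d_mid but green is not meant.

How it is judged (in metres and radians):
On the way, in this order (a step that is already met when the one before it is completed fails the run):
1. one proud lid is pushed down by the lid press, held upright, centred and in line with the lid (((value of joint lid_a above 0.0005 m and contact force between press and lid_a above 2 N and angle between press_foot's own z axis and vertical below 0.12 rad and horizontal distance between press_foot and lid_a_top below 0.012 m and angle between the x axis of press_foot and the x axis of lid_a_top, either way round below 0.2 rad) or (value of joint lid_b above 0.0005 m and contact force between press and lid_b above 2 N and angle between press_foot's own z axis and vertical below 0.12 rad and horizontal distance between press_foot and lid_b_top below 0.012 m and angle between the x axis of press_foot and the x axis of lid_b_top, either way round below 0.2 rad))), for 0.02 s.
2. that lid being home, the other proud lid is pushed down by the lid press in the same way (((value of joint lid_a above 0.0045 m and (value of joint lid_b above 0.0005 m and contact force between press and lid_b above 2 N and angle between press_foot's own z axis and vertical below 0.12 rad and horizontal distance between press_foot and lid_b_top below 0.012 m and angle between the x axis of press_foot and the x axis of lid_b_top, either way round below 0.2 rad)) or (value of joint lid_b above 0.0045 m and (value of joint lid_a above 0.0005 m and contact force between press and lid_a above 2 N and angle between press_foot's own z axis and vertical below 0.12 rad and horizontal distance between press_foot and lid_a_top below 0.012 m and angle between the x axis of press_foot and the x axis of lid_a_top, either way round below 0.2 rad)))), for 0.02 s.
At the end, for the whole second after the job is handed in: Both lids home. Each box level, lid up, at rest, within 12 mm and 0.12 rad of the tray's middle line, centre within 11 mm of a bond place: 46, 137, 228 mm from the stop; 91.5, 182.5 on these; 137 on top. Press upright in its steel tray, within 40 mm along, 35 mm across of the middle (((x of box_a_mid in the frame of row_start between 0.035 and 0.057 m and z of box_a_mid in the frame of row_start between 0.013 and 0.023 m) or (x of box_a_mid in the frame of row_start between 0.126 and 0.148 m and z of box_a_mid in the frame of row_start between 0.013 and 0.023 m) or (x of box_a_mid in the frame of row_start between 0.217 and 0.239 m and z of box_a_mid in the frame of row_start between 0.013 and 0.023 m) or (x of box_a_mid in the frame of row_start between 0.0805 and 0.1025 m and z of box_a_mid in the frame of row_start between 0.049 and 0.059 m) or (x of box_a_mid in the frame of row_start between 0.1715 and 0.1935 m and z of box_a_mid in the frame of row_start between 0.049 and 0.059 m) or (x of box_a_mid in the frame of row_start between 0.126 and 0.148 m and z of box_a_mid in the frame of row_start between 0.085 and 0.095 m)) and y of box_a_mid in the frame of row_start between -0.012 and 0.012 m and angle between each of box_a_mid, box_b_mid, box_c_mid, box_d_mid, box_e_mid, box_f_mid, press_foot's own z axis and vertical below 0.08 rad and angle between the x axis of each of box_a_mid, box_b_mid, box_c_mid, box_d_mid, box_e_mid, box_f_mid and the x axis of row_start, either way round below 0.12 rad and linear speed of each of box_a, box_b, box_c, box_d, box_e, box_f, press below 0.02 m/s and ((x of box_b_mid in the frame of row_start between 0.035 and 0.057 m and z of box_b_mid in the frame of row_start between 0.013 and 0.023 m) or (x of box_b_mid in the frame of row_start between 0.126 and 0.148 m and z of box_b_mid in the frame of row_start between 0.013 and 0.023 m) or (x of box_b_mid in the frame of row_start between 0.217 and 0.239 m and z of box_b_mid in the frame of row_start between 0.013 and 0.023 m) or (x of box_b_mid in the frame of row_start between 0.0805 and 0.1025 m and z of box_b_mid in the frame of row_start between 0.049 and 0.059 m) or (x of box_b_mid in the frame of row_start between 0.1715 and 0.1935 m and z of box_b_mid in the frame of row_start between 0.049 and 0.059 m) or (x of box_b_mid in the frame of row_start between 0.126 and 0.148 m and z of box_b_mid in the frame of row_start between 0.085 and 0.095 m)) and y of box_b_mid in the frame of row_start between -0.012 and 0.012 m and ((x of box_c_mid in the frame of row_start between 0.035 and 0.057 m and z of box_c_mid in the frame of row_start between 0.013 and 0.023 m) or (x of box_c_mid in the frame of row_start between 0.126 and 0.148 m and z of box_c_mid in the frame of row_start between 0.013 and 0.023 m) or (x of box_c_mid in the frame of row_start between 0.217 and 0.239 m and z of box_c_mid in the frame of row_start between 0.013 and 0.023 m) or (x of box_c_mid in the frame of row_start between 0.0805 and 0.1025 m and z of box_c_mid in the frame of row_start between 0.049 and 0.059 m) or (x of box_c_mid in the frame of row_start between 0.1715 and 0.1935 m and z of box_c_mid in the frame of row_start between 0.049 and 0.059 m) or (x of box_c_mid in the frame of row_start between 0.126 and 0.148 m and z of box_c_mid in the frame of row_start between 0.085 and 0.095 m)) and y of box_c_mid in the frame of row_start between -0.012 and 0.012 m and ((x of box_d_mid in the frame of row_start between 0.035 and 0.057 m and z of box_d_mid in the frame of row_start between 0.013 and 0.023 m) or (x of box_d_mid in the frame of row_start between 0.126 and 0.148 m and z of box_d_mid in the frame of row_start between 0.013 and 0.023 m) or (x of box_d_mid in the frame of row_start between 0.217 and 0.239 m and z of box_d_mid in the frame of row_start between 0.013 and 0.023 m) or (x of box_d_mid in the frame of row_start between 0.0805 and 0.1025 m and z of box_d_mid in the frame of row_start between 0.049 and 0.059 m) or (x of box_d_mid in the frame of row_start between 0.1715 and 0.1935 m and z of box_d_mid in the frame of row_start between 0.049 and 0.059 m) or (x of box_d_mid in the frame of row_start between 0.126 and 0.148 m and z of box_d_mid in the frame of row_start between 0.085 and 0.095 m)) and y of box_d_mid in the frame of row_start between -0.012 and 0.012 m and ((x of box_e_mid in the frame of row_start between 0.035 and 0.057 m and z of box_e_mid in the frame of row_start between 0.013 and 0.023 m) or (x of box_e_mid in the frame of row_start between 0.126 and 0.148 m and z of box_e_mid in the frame of row_start between 0.013 and 0.023 m) or (x of box_e_mid in the frame of row_start between 0.217 and 0.239 m and z of box_e_mid in the frame of row_start between 0.013 and 0.023 m) or (x of box_e_mid in the frame of row_start between 0.0805 and 0.1025 m and z of box_e_mid in the frame of row_start between 0.049 and 0.059 m) or (x of box_e_mid in the frame of row_start between 0.1715 and 0.1935 m and z of box_e_mid in the frame of row_start between 0.049 and 0.059 m) or (x of box_e_mid in the frame of row_start between 0.126 and 0.148 m and z of box_e_mid in the frame of row_start between 0.085 and 0.095 m)) and y of box_e_mid in the frame of row_start between -0.012 and 0.012 m and ((x of box_f_mid in the frame of row_start between 0.035 and 0.057 m and z of box_f_mid in the frame of row_start between 0.013 and 0.023 m) or (x of box_f_mid in the frame of row_start between 0.126 and 0.148 m and z of box_f_mid in the frame of row_start between 0.013 and 0.023 m) or (x of box_f_mid in the frame of row_start between 0.217 and 0.239 m and z of box_f_mid in the frame of row_start between 0.013 and 0.023 m) or (x of box_f_mid in the frame of row_start between 0.0805 and 0.1025 m and z of box_f_mid in the frame of row_start between 0.049 and 0.059 m) or (x of box_f_mid in the frame of row_start between 0.1715 and 0.1935 m and z of box_f_mid in the frame of row_start between 0.049 and 0.059 m) or (x of box_f_mid in the frame of row_start between 0.126 and 0.148 m and z of box_f_mid in the frame of row_start between 0.085 and 0.095 m)) and y of box_f_mid in the frame of row_start between -0.012 and 0.012 m and value of joint each of lid_a, lid_b above 0.0045 m and x of press_foot in the frame of press_place between -0.04 and 0.04 m and y of press_foot in the frame of press_place between -0.035 and 0.035 m and z of press_foot in the frame of press_place below 0.004 m); the robot touches nothing.
It fails at once if the amber dropper bottle is knocked over or shoved more than 4 cm (angle between dropper's own z axis and vertical above 0.6 rad or distance of dropper from where it was at the start of the episode above 0.04 m).
It fails at once if the glass beaker is knocked over or shoved more than 4 cm (angle between beaker's own z axis and vertical above 0.6 rad or distance of beaker from where it was at the start of the episode above 0.04 m).
It fails at once if the squat stain jar is knocked over or shoved more than 4 cm (angle between stain_jar's own z axis and vertical above 0.6 rad or distance of stain_jar from where it was at the start of the episode above 0.04 m).
Of box_c, box_d, box_e, box_f only 2 to 4 are there at a start; the rules pass over those that are not, and their reading is None.
At some moment in a run one of press, box_a, box_b, box_c, box_d, box_e, box_f may be knocked a few centimetres aside while the robot is not near it.
Once in a run the grip may slacken for a moment while it holds something.
It also fails if it takes over 210 s, if anything falls off the work surface, if the arm or the gripper's body presses on something with over 40 N, if the wrist force passes 120 N, or if a joint passes its speed limit or range.

### The arm

A 6-joint arm with a two-finger parallel gripper is mounted at the origin on the work surface. World frame = base frame: x ahead of the robot, y to its left, z up, the work surface at z = 0. Lengths are in mm, angles in rad, forces in N, time in s.
With the tool pointing down it reaches from about 275 to 1000 mm from the base axis. Payload 8.4 kg.
Tool frame: the origin (TCP) lies midway between the tips of the shut fingers; the grasp point (between the pads) lies 19 mm behind it; z points along the fingers, y is the line along which they close (so a half turn about z gives the same grasp; the last joint's range is limited). The gripper opens to 85 mm and grips with 20 to 120 N. Pads are 22 mm wide; open, the fingers measure 114 mm over their backs; the gripper's body (76 mm by 85 mm) begins 54 mm behind the grasp point. The pads swing forward as they close: fully open they stand 13 mm farther back than shut.
Start: joints at [-1.338, 0.353, 1.633, -0, 1.155, -0.002], TCP at [145.404, -607.853, 231.281] pointing down, gripper open.
Joint ranges: [-2.63, 2.63], [-0.92, 2.1], [0.06, 2.66], [-1.3, 4.44], [0, 2.69], [-3.02, 3.02]. Speed limits (rad/s): [2.22, 2.22, 2.79, 3.14, 3.14, 3.14].

### API

Orientations are given as [roll, pitch, yaw] about the fixed x, y, z axes, in that order (R = Rz(yaw) Ry(pitch) Rx(roll)).
In Python, from rig import telemetry, optics, r gives the robot as it stands.
- The arm moves only by the tool play_rows, never from a script. Its arguments are lists of equal length, an entry for each row: "dp": the shift along the tool's x, y, z in units of 40 mm (1.0 is 40 mm), a list of three; "rot": the turn, a rotation vector about the tool's x, y, z in units of 6 degrees (1.0 is 6 degrees), a list of three. In form: {"dp": [[tx, ty, tz], ...], "rot": [[ax, ay, az], ...]}. A call has 1 to 5 rows; each row is the pose to reach, as a shift and turn from the pose commanded when the call began, along the tool's axes at that moment; what a row does not reach only later rows make up. A row lasts 1/12 s, in which the tool goes at most 41.7 mm and 7.16 degrees, less where a joint would pass 70% of its speed; a pose out of reach is approached as far as the arm can. A call with a gripper value outside its range is refused whole. "fingers" is the opening, from 0 (shut) to 1 (fully open), set as the call begins (left out, the last holds). The fingers move at their own pace and stop on an object; "grip_force" is the grip in N (left out, the last holds). Time passes only in rows, so rows that repeat a pose let the fingers close. It gives the time, the measured TCP pose, the force, the opening and the grip force at its end, in the units of the state.
- telemetry.sense(): the state, without advancing time (a new reading comes with each control period).
- optics.grab_frame(name): name is "side" or "top"; returns a dict with "color" (384x512x3 uint8, red, green, blue), "mtx" (3x3 intrinsics, pixels), "R" (3x3) and "t" (3): a world point X has camera coordinates R X + t. Camera axes: x right, y down, z forward; pixel columns grow to the right and rows downward; lengths in mm; the calibration is good to about 2 mm. A picture is of the moment at which its call begins. There is no depth.
- r.sign_off(): hands the job in; it is judged then, once.
The state is a dict: "clock": time; "qpos": joint angles; "qvel": joint speeds; "joint_efforts": joint torques, N m; "eef_pos": TCP position; "tcp_rot": TCP orientation; "contact_force": force on the tool from outside, world axes, zero at the start; "wrist_torque": the same for the moment, N m; "opening": opening from 0.0 (shut) to 1.0 (fully open); "grasp_force": force on a finger pad.
Only numpy, scipy, OpenCV 4.12 (cv2) and the standard library are available. Lean on these libraries where they do the work, as an engineer would, in place of code of your own. Each camera call takes 0.05 s, during which the arm holds its last target. There are 200 camera calls.

## Working session

There is one attempt and no reset: what is moved stays moved. The work goes in short steps, Python scripts to look and compute and a tool call to move; the robot and the scene stay as the last step left them, time stands still between calls to the robot, and variables do not carry over. Pictures are saved under pics/ and viewed, at most 16 in all, crops included, and the job is handed in when it is done.

Besides the shell and the picture viewer there is one more tool, called after "Emit:" by a JSON object that holds its "method" and its "body". play_rows: Moves the arm, as the interface text tells. Its arguments: {"type":"object","properties":{"dp":{"type":"array"},"rot":{"type":"array"},"fingers":{"type":"number"},"grip_force":{"type":"number"}},"required":["dp","rot"]}

```bash
mkdir -p pics; ls
python3 - <<'E'
from rig import telemetry, optics, r
import cv2
print(telemetry.sense())
for n in("top","side"):
    f=optics.grab_frame(n); cv2.imwrite(f"pics/{n}0.png",cv2.resize(f["color"][:,:,::-1],(800,600),interpolation=cv2.INTER_CUBIC)); print(n,f["mtx"],f["R"],f["t"])
E
```

```text
pics
{'clock': 0.0, 'qpos': array([-1.33839978e+00,  3.53653894e-01,  1.63415384e+00,  1.12128362e-05,
        1.15520246e+00, -2.38300845e-03]), 'qvel': array([ 9.33348030e-04, -4.47552288e-05,  5.73582311e-05, -1.90381049e-03,
       -5.25541383e-05,  1.27203431e-03]), 'joint_efforts': array([-2.93509016e-03, -6.05257201e+01, -3.42064941e+01, -1.60723744e-04,
        9.47237480e-03,  1.43500461e-05]), 'eef_pos': array([ 145.29396825, -607.37425183,  230.54966679]), 'tcp_rot': array([-3.14017515e+00, -1.36298948e-05,  2.34775014e-01]), 'contact_force': array([ 0.08179952, -0.26546112, -0.23457572]), 'wrist_torque': array([ 0.02494732,  0.00105264, -0.03314789]), 'grasp_force': 0.0, 'opening': 0.9998393411160612}
top [[357.33687154   0.         257.96762396]
 [  0.         357.33687154 189.69406901]
 [  0.           0.           1.        ]] [[ 0.00923346 -0.99994279 -0.0054004 ]
 [-0.98985162 -0.00837415 -0.14185784]
 [ 0.1418045   0.00665543 -0.98987231]] [ -15.98858115  527.10248651 1042.92211069]
side [[410.35281068   0.         262.00398442]
 [  0.         410.35281068 195.40931611]
 [  0.           0.           1.        ]] [[-0.95513833 -0.29530948  0.02242932]
 [-0.19390191  0.56630724 -0.80106065]
 [ 0.22385892 -0.76947282 -0.59816282]] [ 488.24959338  142.82769585 1035.36432592]
```

View pics/top0.png

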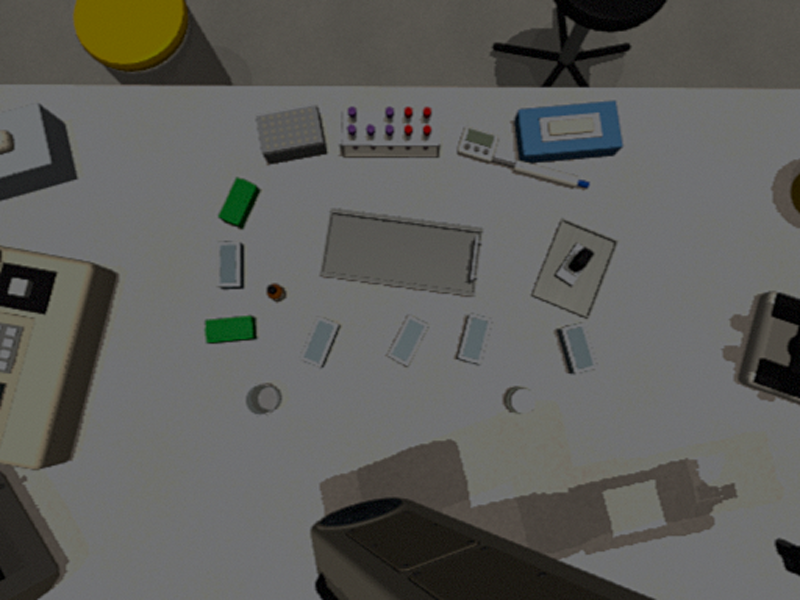

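View pics/side0.png

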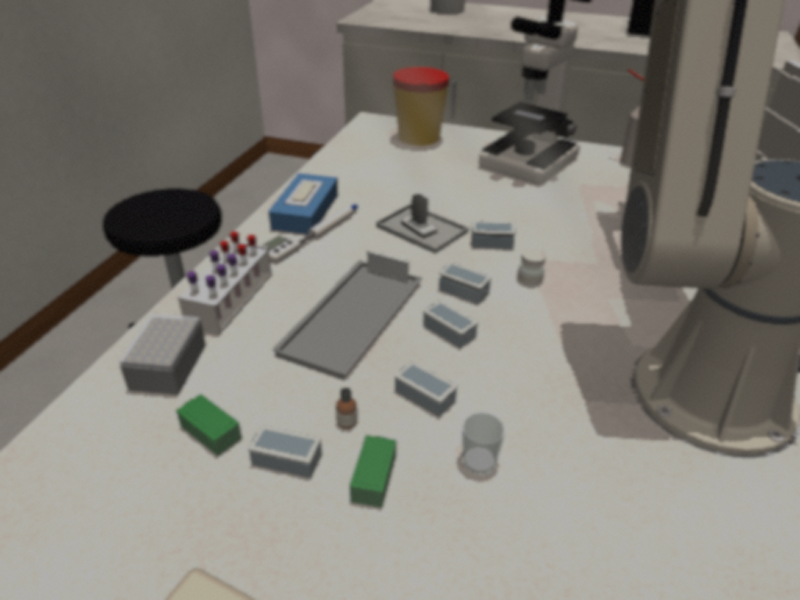

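Run:
```python
from rig import optics
import cv2,numpy as np
f=optics.grab_frame("side")["color"][:,:,::-1]
g=optics.grab_frame("top")["color"][:,:,::-1]
# side crops
P=[(183,287),(271,248),(288,207),(297,181),(315,150)]
row=[cv2.resize(f[y-24:y+24,x-30:x+30],(266,213),interpolation=cv2.INTER_CUBIC) for x,y in P]
row.append(cv2.resize(f[140-24:140+24,270-30:270+30],(266,213),interpolation=cv2.INTER_CUBIC))
a=np.vstack([np.hstack(row[:3]),np.hstack(row[3:])])
cv2.imwrite("pics/crop1.png",np.clip(a*1.5,0,255).astype(np.uint8))
b=cv2.resize(g[125:245,125:405],(798,342),interpolation=cv2.INTER_CUBIC)
cv2.imwrite("pics/crop2.png",np.clip(b*1.6,0,255).astype(np.uint8))
for (x,y) in [(146,170),(205,218),(260,217),(303,217),(369,222),(380,190),(260,160)]: print(cv2.cvtColor(g,cv2.COLOR_BGR2HSV)[y,x],g[y,x])
```

```text
[101  38  94] [94 89 80]
[ 98  38 102] [102  98  87]
[ 95  32 103] [103 101  90]
[ 95  33 102] [102 100  89]
[96 37 96] [96 93 82]
[38 19 53] [49 53 52]
[24 14 88] [83 87 88]
```

View pics/crop1.png

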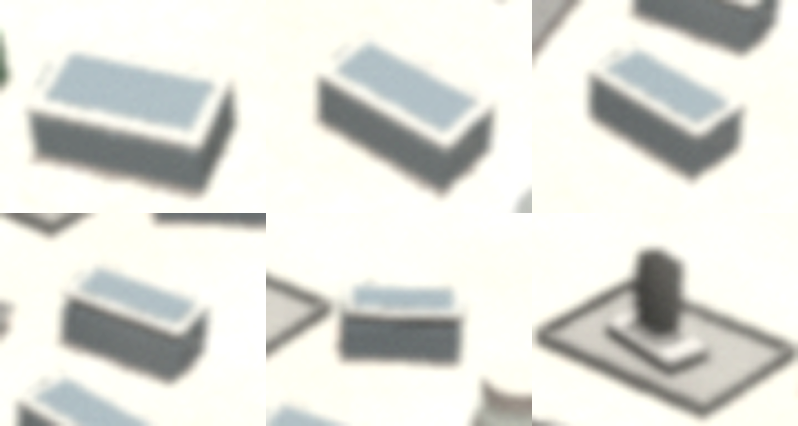

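View pics/crop2.png

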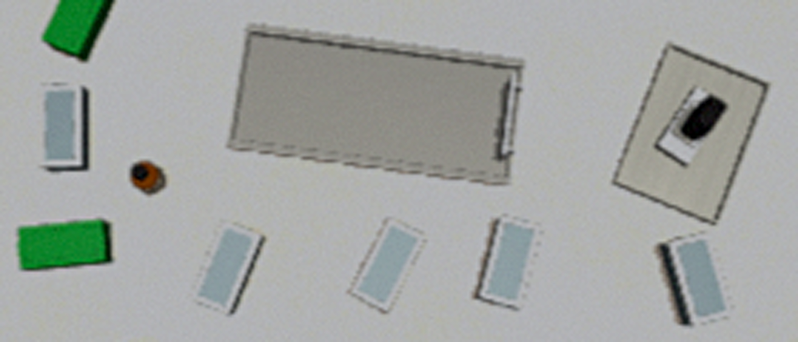

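```bash
cat > h.py <<'E'
from rig import telemetry, optics, r
import cv2, numpy as np
def cam(n):
    f=optics.grab_frame(n); f["hsv"]=cv2.cvtColor(f["color"],cv2.COLOR_RGB2HSV); return f
def ray(f,p):
    d=f["R"].T@np.linalg.inv(f["mtx"])@np.array([p[0],p[1],1.]); return -f["R"].T@f["t"],d
def onz(f,p,z):
    c,d=ray(f,p); return c+d*(z-c[2])/d[2]
def proj(f,X):
    q=f["mtx"]@(f["R"]@np.array(X,float)+f["t"]); return q[:2]/q[2]
def tri(f,p,g,q):
    c,d=ray(f,p);e,k=ray(g,q); s=np.linalg.lstsq(np.c_[d,-k],e-c,rcond=None)[0]
    a,b=c+d*s[0],e+k*s[1]; return (a+b)/2,np.linalg.norm(a-b)
def cnts(m,amin=30,amax=1500):
    return [c for c in cv2.findContours(m.astype(np.uint8),cv2.RETR_EXTERNAL,cv2.CHAIN_APPROX_NONE)[0] if amin<cv2.contourArea(c)<amax]
def centroid(c):
    M=cv2.moments(c); return np.array([M["m10"],M["m01"]])/M["m00"]
def blue(f):
    h=f["hsv"].astype(int); return (h[...,0]>84)&(h[...,0]<115)&(h[...,1]>22)&(h[...,2]>65)
def panels(f,z=36,amin=60,amax=700):
    """blue lid panels: centre xyz, yaw of long axis (deg), long, short"""
    out=[]
    for c in cnts(blue(f),amin,amax):
        w=np.array([onz(f,p,z)[:2] for p in c[:,0].astype(float)],np.float32)
        (cx,cy),(a,b),t=cv2.minAreaRect(w)
        if a<b:a,b,t=b,a,t+90
        out.append((centroid(c),onz(f,centroid(c),z),(t+90)%180-90,a,b))
    return out
E
python3 - <<'E'
from h import *
np.set_printoptions(precision=1,suppress=True)
f=cam("top");g=cam("side")
T=panels(f,amin=80);S=panels(g,amin=40)
for t in T:
    best=min(S,key=lambda s:tri(f,t[0],g,s[0])[1]+np.linalg.norm(tri(f,t[0],g,s[0])[0][:2]-t[1][:2])) if S else None
    print(t[0],t[1],np.round(t[2:],1), *(tri(f,t[0],g,best[0]) if best else ()))
h=f["hsv"].astype(int)
# press tray / courier tray / grip / bystanders
for name,m,z in (("dark",h[...,2]<40,70),("trayband",(h[...,2]>38)&(h[...,2]<72)&(h[...,1]<45),5)):
    for c in cnts(m,25,9000):
        p=centroid(c)
        if 120<p[0]<420 and 120<p[1]<280:
            w=np.array([onz(f,q,z)[:2] for q in c[:,0].astype(float)],np.float32); print(name,p,cv2.contourArea(c),onz(f,p,z),cv2.minAreaRect(w))
for p in [(176,187),(169,255),(332,256)]: print(onz(f,p,30))
E
```

```text
[370.7 222.2] [ 432.4 -348.6   36. ] [15.  75.1 30. ] [ 488.8 -439.8 -287.1] 79.34843661254253
[203.7 218.2] [439.8 150.5  36. ] [-21.6  75.6  29.4] [439.6 150.8  33.8] 0.5491231619616704
[260.8 217.3] [444.  -20.5  36. ] [-26.2  73.7  29.5] [443.7 -20.6  33.9] 0.9247178793134601
[303.8 216.2] [ 448.5 -149.2   36. ] [-16.3  75.5  29.1] [ 464.1 -161.6  -75.8] 15.868142766534136
[145.4 168.5] [589.9 333.5  36. ] [ 3.  72.8 27.7] [590.4 334.1  34.4] 0.33348354807783376
dark [361.3 225. ] 39.5 [ 422.2 -310.8   70. ] ((423.93927001953125, -310.42626953125), (80.17450714111328, 7.50204610824585), 15.058789253234863)
dark [371.3 166.1] 114.5 [ 595.8 -345.7   70. ] ((595.723876953125, -345.5578918457031), (25.82623863220215, 50.82029342651367), 55.534568786621094)
dark [154.5 170.5] 27.0 [577.4 295.2  70. ] ((571.764892578125, 298.0675048828125), (34.47127151489258, 88.48480987548828), 69.03728485107422)
dark [159.  132.7] 56.0 [693.  287.4  70. ] ((691.5768432617188, 287.8114013671875), (21.308759689331055, 84.59260559082031), 58.718711853027344)
trayband [326.1 254.5] 40.5 [ 335.  -219.5    5. ] ((333.6770324707031, -221.71836853027344), (22.475435256958008, 48.00419235229492), 77.48170471191406)
trayband [163.7 256.4] 85.0 [324.6 273.5   5. ] ((326.9493408203125, 271.8901062011719), (52.02404022216797, 38.334716796875), 6.385332107543945)
trayband [300.9 168. ] 39.5 [ 601.8 -145.4    5. ] ((606.7837524414062, -149.04318237304688), (18.122013092041016, 93.56482696533203), 84.7286376953125)
trayband [253.9 142. ] 59.5 [684.7   3.1   5. ] ((683.3350219726562, -11.096603393554688), (45.73514175415039, 307.36834716796875), 1.055078148841858)
[534.5 239.   30. ]
[330.1 251.2  30. ]
[ 331.7 -232.4   30. ]
```

```bash
cat >> h.py <<'E'
def mosaic(name,items,w=400,h=300,gain=1.7):
    """items: (frame,cx,cy,zoom); px = cx+(u-w/2)/zoom"""
    ts=[]
    for f,cx,cy,z in items:
        A=np.float32([[z,0,w/2-cx*z],[0,z,h/2-cy*z]])
        t=cv2.warpAffine(f["color"][:,:,::-1],A,(w,h),flags=cv2.INTER_CUBIC); ts.append(np.clip(t*gain,0,255).astype(np.uint8))
    k=800//w
    cv2.imwrite("pics/"+name,np.vstack([np.hstack(ts[i:i+k]) for i in range(0,len(ts),k)]))
E
python3 - <<'E'
from h import *
f=cam("top");g=cam("side")
mosaic("m1.png",[(f,367,170,6),(g,271,142,6),(g,297,181,6),(g,315,150,6)],gain=2)
h=f["hsv"].astype(int)
m=((h[...,2]<75)&(h[...,2]>40)).astype(np.uint8); m[:125]=0;m[205:]=0;m[:,:190]=0;m[:,330:]=0
print(m.sum())
c=max(cv2.findContours(cv2.morphologyEx(m,cv2.MORPH_CLOSE,np.ones((5,5))),0,1)[0],key=cv2.contourArea)
q=cv2.minAreaRect(c);print(cv2.boxPoints(q))
for p in cv2.boxPoints(q): print(onz(f,p,14))
for p in [(249,25),(523,62),(509,184),(228,148)]: print('t',onz(f,125+np.array(p)/2.85,14))
for p in [(670,43),(768,85),(716,223),(613,182)]: print('s',onz(f,125+np.array(p)/2.85,14))
E
```

```text
364
[[205.73407 172.96399]
 [210.90912 134.74811]
 [308.0957  147.90878]
 [302.92065 186.12466]]
[581.83852564 151.94812997  14.        ]
[704.84902983 139.25654017  14.        ]
[ 664.48345894 -167.35994832   14.        ]
[ 542.92128369 -150.07565317   14.        ]
t [708.07331514 134.72606262  14.        ]
t [ 668.22044015 -168.69640932   14.        ]
t [ 532.20059398 -152.06894621   14.        ]
t [569.2842207  153.85587152  14.        ]
s [ 691.05784263 -331.16447552   14.        ]
s [ 644.36593245 -437.0461557    14.        ]
s [ 491.66555658 -374.36332325   14.        ]
s [ 535.34182682 -264.66797886   14.        ]
```

View pics/m1.png

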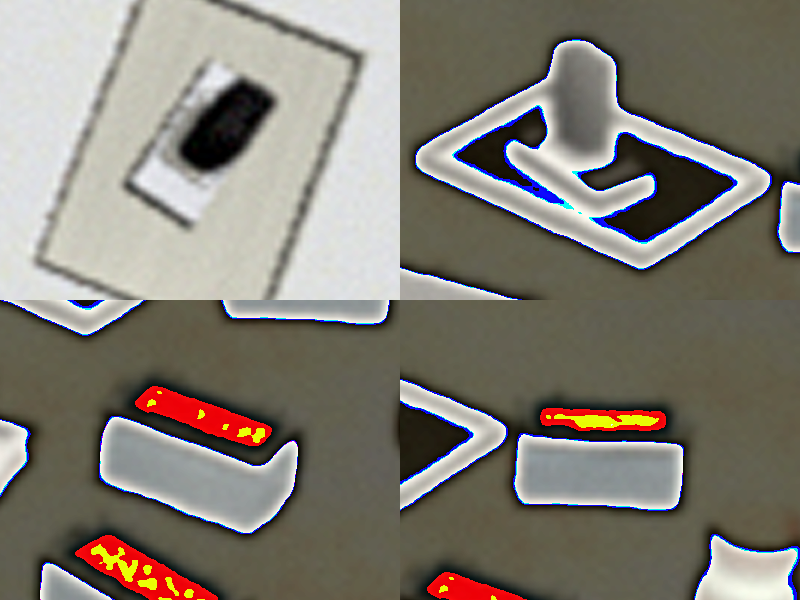

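```bash
sed -i 's/np.clip(t\*gain/np.clip(t.astype(float)*gain/' h.py
python3 - <<'E'
from h import *
f=cam("top");g=cam("side")
mosaic("m2.png",[(f,367,170,6),(g,271,142,7),(g,297,181,7),(g,315,150,7),(f,298,166,6),(g,248,172,6)],w=266,h=300,gain=2)
E
```

```text
(no output)
```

View pics/m2.png

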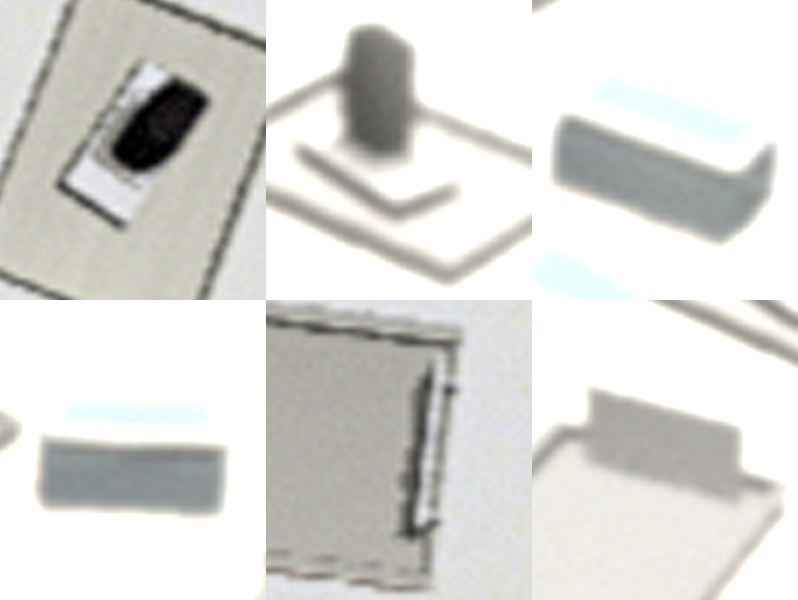

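Run:
```python
from h import *
np.set_printoptions(precision=1,suppress=True)
f=cam("top");g=cam("side")
def P(u,v,cx=367,cy=170,z=6): return (cx+(u-133)/z,cy+(v-150)/z)
for u,v in ((62,180),(125,219),(145,60),(135,139.5)): print('foot',onz(f,P(u,v),17))
# grip top centre by triangulation: top view far end, side
print('griptop',onz(f,P(182,96),83), tri(f,P(182,96),g,P(380,33,271+266/7,142,7)) )
# stop top: top view outer/inner lines
for u,v in ((437,362),(420,533)): print('stop top',onz(f,P(u,v,298+266/6,166+300/6,6),51))
S=(P(590,390,248+532/6,172+300/6,6),P(740,428,248+532/6,172+300/6,6))
for s in S: print('stop side top',onz(g,s,51))
h=g["hsv"].astype(int)
m=(h[...,0]>80)&(h[...,0]<120)&(h[...,1]>14)&(h[...,2]>85)
T=panels(f,amin=80)
for c in cnts(m,20,600):
    q=centroid(c)
    for t in T:
        X,e=tri(f,t[0],g,q)
        if e<6 and 10<X[2]<60: print(t[0],q,cv2.contourArea(c),X,e)
```

```text
foot [ 578.7 -311.6   17. ]
foot [ 558.5 -343.4   17. ]
foot [ 642.4 -356.6   17. ]
foot [ 600.3 -349.9   17. ]
griptop [ 608.3 -353.5   83. ] (array([ 462.1, -306.8,  178.7]), np.float64(242.717961345238))
stop top [ 347.6 -405.7   51. ]
stop top [ 266.7 -394.    51. ]
stop side top [114.2 126.4  51. ]
stop side top [ 60.2 129.   51. ]
[145.5 168.5] [181.9 283.1] 281.0 [590.5 334.1  34.1] 0.2456271692693854
[203.7 218.1] [272.4 243.3] 192.5 [439.6 150.8  33.4] 1.2002491675008906
[260.9 217.2] [288.1 201.9] 117.5 [444.  -21.   33.9] 1.2501766314333527
[303.8 216.3] [297.5 175.3] 74.5 [ 447.5 -148.8   39.9] 0.9125732861541569
[370.7 222.1] [315.2 144.7] 45.0 [ 432.6 -347.3   40.2] 0.5493653791698796
```

```bash
cat >> h.py <<'E'
np.set_printoptions(precision=1,suppress=True)
def plan(*wps,start=None):
    """waypoints (x,y,z,yawdeg); prints per-call dp (40 mm) and rz (6 deg), each to be repeated 5 rows"""
    if start is None:
        s=telemetry.sense(); start=[*s["eef_pos"],np.degrees(s["tcp_rot"][2])]
        print("at",np.array(start),"t",round(s["clock"],1),"F",s["contact_force"],"open",round(s["opening"],3))
    p=np.array(start,float)
    for w in wps:
        d=np.array(w,float)-p; d[3]=(d[3]+180)%360-180
        K=max(1,int(np.ceil(max(np.linalg.norm(d[:3])/190,abs(d[3])/33))))
        for i in range(K):
            D=(np.array(w,float)-p); D[3]=(D[3]+180)%360-180; D/=(K-i)
            c,s_=np.cos(np.radians(p[3])),np.sin(np.radians(p[3]))
            dp=np.round(np.array([c*D[0]+s_*D[1],s_*D[0]-c*D[1],-D[2]])/40,2); rz=round(-D[3]/6,2)
            print(w,"dp",dp.tolist(),"rz",rz)
            p=p+[*( (c*dp[0]+s_*dp[1])*40,(s_*dp[0]-c*dp[1])*40,-dp[2]*40),-rz*6]
E
python3 - <<'E'
from h import *
f=cam("top");g=cam("side")
for t in panels(f,z=42,amin=80): print(t[1],np.round(t[2:],1))
def P(u,v,cx,cy,z=6): return (cx+(u-133)/z,cy+(v-150)/z)
for u,v in ((437,362),(420,533)): print('stop top',onz(f,P(u-266,v-300,298,166),51))
for u,v in ((590,390),(740,428)): print('stop side top',onz(g,P(u-532,v-300,248,172),51))
for u,v in ((455,340),(430,588)): print('outer end',onz(f,P(u-266,v-300,298,166),14))
plan((601,-350,150,-34),(601,-350,40,-34))
E
```

```text
[ 432.3 -346.7   42. ] [14.2 73.9 30.1]
[439.7 149.5  42. ] [-20.1  74.   30.2]
[443.5 -20.5  42. ] [-26.   73.3  29.3]
[ 447.7 -148.4   42. ] [-13.8  74.   29.3]
[588.8 331.5  42. ] [ 3.  72.4 27.5]
stop top [ 643.9 -150.8   51. ]
stop top [ 556.2 -141.5   51. ]
stop side top [ 641.1 -141.3   51. ]
stop side top [ 558.1 -132.5   51. ]
outer end [ 665.2 -165.    14. ]
outer end [ 533.9 -150.8   14. ]
at [ 145.4 -607.8  231.3   13.5] t 0.7 F [0.2 0.  0.6] open 1.0
(601, -350, 150, -34) dp [4.19, -1.21, 0.68] rz 2.64
(601, -350, 150, -34) dp [3.71, -2.3, 0.68] rz 2.63
(601, -350, 150, -34) dp [2.93, -3.23, 0.67] rz 2.64
(601, -350, 40, -34) dp [0.0, 0.0, 2.75] rz -0.0
```

Emit:
{"method": "play_rows", "body": {"dp": [[4.19, -1.21, 0.68], [4.19, -1.21, 0.68], [4.19, -1.21, 0.68], [4.19, -1.21, 0.68], [4.19, -1.21, 0.68]], "rot": [[0, 0, 2.64], [0, 0, 2.64], [0, 0, 2.64], [0, 0, 2.64], [0, 0, 2.64]], "fingers": 1}}

```text
clock: 1.12
eef_pos: [300.7, -518.8, 203.2]
tcp_rot: [-3.14, -0.001, -0.04]
contact_force: [-0.6, 0.0, 0.0]
opening: 1.002
grasp_force: 0.0
```

Emit:
{"method": "play_rows", "body": {"dp": [[3.71, -2.3, 0.68], [3.71, -2.3, 0.68], [3.71, -2.3, 0.68], [3.71, -2.3, 0.68], [3.71, -2.3, 0.68]], "rot": [[0, 0, 2.64], [0, 0, 2.64], [0, 0, 2.64], [0, 0, 2.64], [0, 0, 2.64]]}}

```text
clock: 1.53
eef_pos: [452.9, -433.5, 176.2]
tcp_rot: [-3.14, -0.001, -0.316]
contact_force: [0.6, 0.7, 0.1]
opening: 1.003
grasp_force: 0.0
```

Emit:
{"method": "play_rows", "body": {"dp": [[2.93, -3.23, 0.67], [2.93, -3.23, 0.67], [2.93, -3.23, 0.67], [2.93, -3.23, 0.67], [2.93, -3.23, 0.67]], "rot": [[0, 0, 2.64], [0, 0, 2.64], [0, 0, 2.64], [0, 0, 2.64], [0, 0, 2.64]]}}

```text
clock: 1.95
eef_pos: [605.0, -347.1, 149.2]
tcp_rot: [-3.14, -0.001, -0.592]
contact_force: [-0.3, 0.7, -0.6]
opening: 0.997
grasp_force: 0.0
```

Run:
```python
from h import *
f=cam("top");g=cam("side")
mosaic("a1.png",[(f,367,170,5),(g,271,125,5)],w=400,h=300)
plan((601,-350,40,-34))
```

```text
at [ 602.4 -348.7  149.3  -33.9] t 2.0 F [-0.2 -0.2 -0.3] open 1.001
(601, -350, 40, -34) dp [-0.01, 0.05, 2.73] rz 0.02
```

View pics/a1.png

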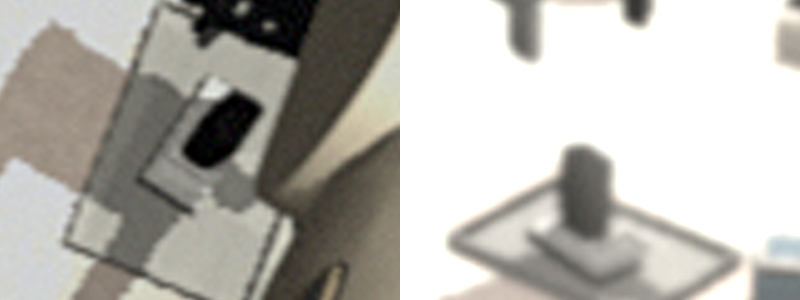

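Emit:
{"method": "play_rows", "body": {"dp": [[0, 0.05, 2.73], [0, 0.05, 2.73], [0, 0.05, 2.73], [0, 0.05, 2.73], [0, 0.05, 2.73]], "rot": [[0, 0, 0], [0, 0, 0], [0, 0, 0], [0, 0, 0], [0, 0, 0]]}}

```text
clock: 2.47
eef_pos: [597.9, -352.3, 40.2]
tcp_rot: [3.141, 0.003, -0.596]
contact_force: [-0.5, 0.1, 0.7]
opening: 1.0
grasp_force: 0.0
```

Emit:
{"method": "play_rows", "body": {"dp": [[0, 0, 0], [0, 0, 0], [0, 0, 0], [0, 0, 0], [0, 0, 0]], "rot": [[0, 0, 0], [0, 0, 0], [0, 0, 0], [0, 0, 0], [0, 0, 0]], "fingers": 0, "grip_force": 70}}

```text
clock: 2.88
eef_pos: [600.4, -352.0, 42.1]
tcp_rot: [-3.141, -0.002, -0.594]
contact_force: [0.3, 0.4, -0.4]
opening: 0.299
grasp_force: 0.0
```

Emit:
{"method": "play_rows", "body": {"dp": [[0, 0, 0], [0, 0, 0], [0, 0, 0], [0, 0, 0], [0, 0, 0]], "rot": [[0, 0, 0], [0, 0, 0], [0, 0, 0], [0, 0, 0], [0, 0, 0]]}}

```text
clock: 3.3
eef_pos: [600.4, -351.9, 42.0]
tcp_rot: [3.141, -0.001, -0.594]
contact_force: [-0.6, 0.2, 6.8]
opening: 0.246
grasp_force: 71.1
```

Run:
```python
from h import *
plan((601,-350,130,-34),(432,-346,130,15),(432,-346,86,15))
```

```text
at [ 600.4 -351.9   42.   -34. ] t 3.3 F [-0.6  0.2  6.8] open 0.246
(601, -350, 130, -34) dp [-0.02, -0.05, -2.2] rz -0.01
(432, -346, 130, 15) dp [-1.78, 1.14, -0.0] rz -4.08
(432, -346, 130, 15) dp [-2.09, 0.3, -0.0] rz -4.08
(432, -346, 86, 15) dp [0.0, 0.0, 1.1] rz -0.0
```

Emit:
{"method": "play_rows", "body": {"dp": [[0, 0, -2.2], [0, 0, -2.2], [0, 0, -2.2], [0, 0, -2.2], [0, 0, -2.2]], "rot": [[0, 0, 0], [0, 0, 0], [0, 0, 0], [0, 0, 0], [0, 0, 0]]}}

```text
clock: 3.72
eef_pos: [599.4, -351.3, 128.3]
tcp_rot: [3.142, 0.001, -0.594]
contact_force: [-0.4, 0.2, -4.0]
opening: 0.251
grasp_force: 70.3
```

Emit:
{"method": "play_rows", "body": {"dp": [[-1.78, 1.14, 0], [-1.78, 1.14, 0], [-1.78, 1.14, 0], [-1.78, 1.14, 0], [-1.78, 1.14, 0]], "rot": [[0, 0, -4.08], [0, 0, -4.08], [0, 0, -4.08], [0, 0, -4.08], [0, 0, -4.08]]}}

```text
clock: 4.13
eef_pos: [513.3, -348.7, 126.6]
tcp_rot: [-3.14, 0.004, -0.166]
contact_force: [0.9, 0.1, -3.2]
opening: 0.249
grasp_force: 70.3
```

Emit:
{"method": "play_rows", "body": {"dp": [[-2.09, 0.3, 0], [-2.09, 0.3, 0], [-2.09, 0.3, 0], [-2.09, 0.3, 0], [-2.09, 0.3, 0]], "rot": [[0, 0, -4.08], [0, 0, -4.08], [0, 0, -4.08], [0, 0, -4.08], [0, 0, -4.08]]}}

```text
clock: 4.55
eef_pos: [429.9, -347.0, 127.6]
tcp_rot: [-3.14, 0.001, 0.26]
contact_force: [0.4, -0.2, -2.7]
opening: 0.253
grasp_force: 70.2
```

Run:
```python
from h import *
plan((432,-346,86,15))
f=cam("top");g=cam("side")
mosaic("a2.png",[(f,371,212,7),(g,315,130,7)],w=400,h=500)
for t in panels(f,z=42,amin=50): print(t[0],t[1],np.round(t[2:],1))
for n,c,z in (("top",f,42),("side",g,42)): print(n,proj(c,(432,-346,z)),proj(c,(432,-346,86)))
```

```text
at [ 429.9 -347.   127.6   14.9] t 4.5 F [ 0.4 -0.2 -2.7] open 0.253
(432, -346, 86, 15) dp [0.06, -0.01, 1.04] rz -0.02
[260.8 217.4] [443.4 -20.7  42. ] [-26.2  73.3  29.3]
[203.8 218. ] [440.  149.2  42. ] [-21.2  74.6  29.2]
[303.9 216.2] [ 448.  -148.7   42. ] [-14.4  74.1  28.8]
[145.4 168.5] [588.7 331.6  42. ] [ 3.  72.4 27.5]
top [370.4 222.2] [375.2 221.4]
side [315.4 144.5] [316.8 132.7]
```

View pics/a2.png

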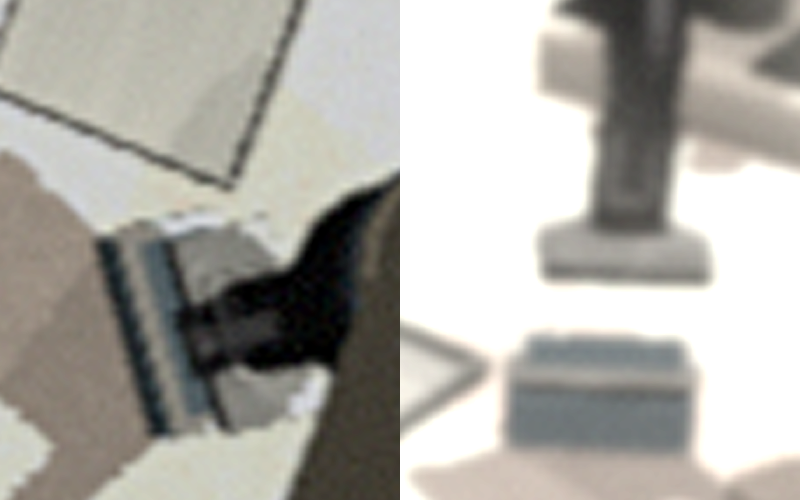

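Run:
```python
from h import *
g=cam("side")
for x,y in ((429.9,-347),):
  c,s=np.cos(.26),np.sin(.26)
  for a,b in ((0,20),(40,20),(-40,20)):
    print(proj(g,(x+c*a-s*b,y+s*a+c*b,88.6)))
print([ (315+(u-600)/7,130+(v-250)/7) for u,v in ((625,280),(540,278),(710,283))])
c,s=np.cos(.255),np.sin(.255)
for a,b in ((45,22.5),(-45,22.5)): print('box',proj(g,(432.3-s*b+c*a,-346.7+c*b+s*a,0)))
print([ (315+(u-600)/7,130+(v-250)/7) for u,v in ((508,445),(690,455))])
```

```text
[318.  134.9]
[305.6 134.4]
[330.3 135.4]
[(318.57142857142856, 134.28571428571428), (306.42857142857144, 134.0), (330.7142857142857, 134.71428571428572)]
box [301.1 158. ]
box [327.9 159.2]
[(301.85714285714283, 157.85714285714286), (327.85714285714283, 159.28571428571428)]
```

Emit:
{"method": "play_rows", "body": {"dp": [[0.06, 0, 0.6], [0.06, 0, 1.09], [0.06, 0, 1.09], [0.06, 0, 1.09]], "rot": [[0, 0, 0], [0, 0, 0], [0, 0, 0], [0, 0, 0]]}}

```text
clock: 5.03
eef_pos: [432.8, -346.2, 84.4]
tcp_rot: [-3.139, 0.002, 0.259]
contact_force: [0.0, 0.2, -2.7]
opening: 0.251
grasp_force: 70.2
```

Emit:
{"method": "play_rows", "body": {"dp": [[0, 0, 0.05], [0, 0, 0.09], [0, 0, 0.12], [0, 0, 0.15], [0, 0, 0.17]], "rot": [[0, 0, 0], [0, 0, 0], [0, 0, 0], [0, 0, 0], [0, 0, 0]]}}

```text
clock: 5.45
eef_pos: [433.7, -347.2, 79.2]
tcp_rot: [3.14, -0.001, 0.26]
contact_force: [0.7, -0.0, 0.5]
opening: 0.253
grasp_force: 71.1
```

Emit:
{"method": "play_rows", "body": {"dp": [[0, 0, 0.01], [0, 0, 0.02], [0, 0, 0.03], [0, 0, 0.04], [0, 0, 0.05]], "rot": [[0, 0, 0], [0, 0, 0], [0, 0, 0], [0, 0, 0], [0, 0, 0]]}}

```text
clock: 5.87
eef_pos: [433.0, -346.7, 76.2]
tcp_rot: [-3.141, 0.0, 0.26]
contact_force: [-0.5, 0.4, -4.5]
opening: 0.252
grasp_force: 70.5
```

Emit:
{"method": "play_rows", "body": {"dp": [[0, 0, 0.03], [0, 0, 0.05], [0, 0, 0.07], [0, 0, 0.09], [0, 0, 0.09]], "rot": [[0, 0, 0], [0, 0, 0], [0, 0, 0], [0, 0, 0], [0, 0, 0]]}}

```text
clock: 6.28
eef_pos: [433.3, -346.9, 74.7]
tcp_rot: [3.141, -0.0, 0.26]
contact_force: [-5.7, 4.9, 21.1]
opening: 0.247
grasp_force: 73.7
```

Run:
```python
from h import *
plan((433,-346.5,120,15),(448,-148.5,125,-14))
g=cam("side")
mosaic("a3.png",[(g,315,140,8)],w=400,h=300)
```

```text
at [ 433.3 -346.9   74.7   14.9] t 6.3 F [-5.7  4.9 21.1] open 0.247
(433, -346.5, 120, 15) dp [-0.01, -0.01, -1.13] rz -0.02
(448, -148.5, 125, -14) dp [0.82, -2.34, -0.06] rz 2.42
(448, -148.5, 125, -14) dp [0.21, -2.48, -0.07] rz 2.42
```

View pics/a3.png

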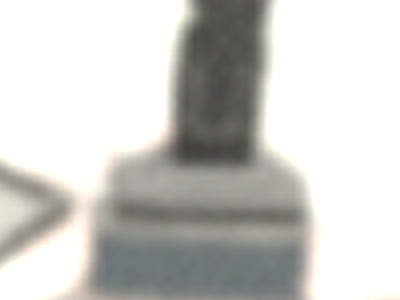

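Emit:
{"method": "play_rows", "body": {"dp": [[0, 0, -0.3], [0, 0, -1.2], [0, 0, -1.2], [0, 0, -1.2], [0, 0, -1.2]], "rot": [[0, 0, 0], [0, 0, 0], [0, 0, 0], [0, 0, 0], [0, 0, 0]]}}

```text
clock: 6.75
eef_pos: [433.1, -346.7, 120.7]
tcp_rot: [3.142, -0.0, 0.26]
contact_force: [0.1, -0.2, -3.2]
opening: 0.25
grasp_force: 70.6
```

Emit:
{"method": "play_rows", "body": {"dp": [[0.82, -2.34, -0.06], [0.82, -2.34, -0.06], [0.82, -2.34, -0.06], [0.82, -2.34, -0.06], [0.82, -2.34, -0.06]], "rot": [[0, 0, 2.42], [0, 0, 2.42], [0, 0, 2.42], [0, 0, 2.42], [0, 0, 2.42]]}}

```text
clock: 7.17
eef_pos: [440.2, -246.7, 122.3]
tcp_rot: [-3.141, 0.002, 0.009]
contact_force: [0.9, 0.8, -2.8]
opening: 0.25
grasp_force: 71.0
```

Emit:
{"method": "play_rows", "body": {"dp": [[0.21, -2.48, -0.07], [0.21, -2.48, -0.07], [0.21, -2.48, -0.07], [0.21, -2.48, -0.07], [0.21, -2.48, -0.07]], "rot": [[0, 0, 2.42], [0, 0, 2.42], [0, 0, 2.42], [0, 0, 2.42], [0, 0, 2.42]]}}

```text
clock: 7.58
eef_pos: [448.7, -148.5, 125.6]
tcp_rot: [3.141, 0.001, -0.244]
contact_force: [-0.1, 0.3, -2.4]
opening: 0.255
grasp_force: 71.5
```

Run:
```python
from h import *
plan((448,-148.5,85,-14))
f=cam("top");g=cam("side")
mosaic("a4.png",[(f,305,210,7),(g,297,160,7)],w=400,h=450)
h=g["hsv"].astype(int)
m=(h[...,0]>80)&(h[...,0]<120)&(h[...,1]>14)&(h[...,2]>60)
for z in(36,42):
  for t in panels(f,z=z,amin=50): print(t[0],t[1],np.round(t[2:],1))
T=panels(f,amin=80)
for c in cnts(m,20,600):
    q=centroid(c)
    for t in T:
        X,e=tri(f,t[0],g,q)
        if e<6 and 10<X[2]<60: print(t[0],q,cv2.contourArea(c),X,e)
```

```text
at [ 448.7 -148.5  125.6  -14. ] t 7.6 F [-0.1  0.3 -2.4] open 0.255
(448, -148.5, 85, -14) dp [-0.02, 0.0, 1.02] rz -0.0
[260.7 217.2] [444.2 -20.2  36. ] [-26.2  73.7  28.2]
[203.7 218.1] [440.1 150.4  36. ] [-21.   74.5  29.8]
[145.4 168.6] [589.8 333.7  36. ] [ 3.  72.8 27.7]
[260.7 217.2] [443.8 -20.2  42. ] [-26.2  73.3  28. ]
[203.7 218.1] [439.7 149.5  42. ] [-21.   74.1  29.6]
[145.4 168.6] [588.6 331.7  42. ] [ 3.  72.4 27.5]
[145.4 168.6] [181.9 283.1] 280.0 [590.3 334.3  34.3] 0.35002288591466285
[203.7 218.1] [272.4 243.3] 189.5 [439.6 150.7  33.4] 1.3762985571731903
[260.7 217.2] [287.7 202.1] 103.0 [444.3 -20.2  33.6] 0.23907984683836675
```

View pics/a4.png

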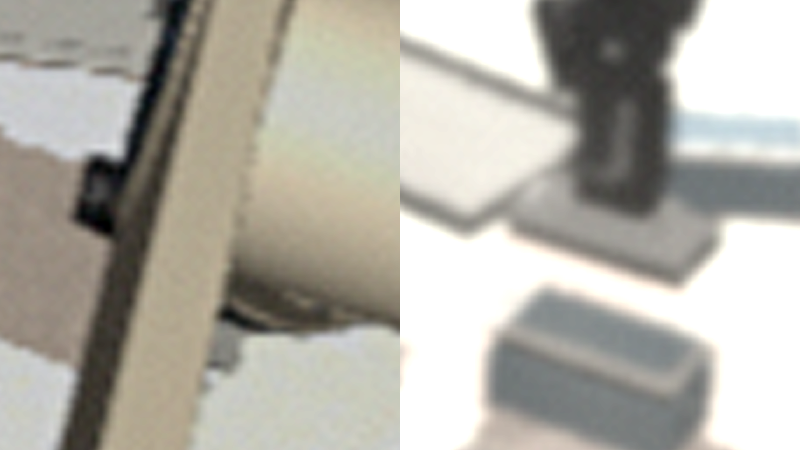

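Emit:
{"method": "play_rows", "body": {"dp": [[0, 0, 0.6], [0, 0, 1.03], [0, 0, 1.03], [0, 0, 1.03]], "rot": [[0, 0, 0], [0, 0, 0], [0, 0, 0], [0, 0, 0]]}}

```text
clock: 8.02
eef_pos: [447.9, -149.5, 84.3]
tcp_rot: [-3.142, 0.002, -0.248]
contact_force: [-0.8, -0.5, -2.5]
opening: 0.25
grasp_force: 71.2
```

Emit:
{"method": "play_rows", "body": {"dp": [[0, 0, 0.05], [0, 0, 0.09], [0, 0, 0.12], [0, 0, 0.15], [0, 0, 0.17]], "rot": [[0, 0, 0], [0, 0, 0], [0, 0, 0], [0, 0, 0], [0, 0, 0]]}}

```text
clock: 8.43
eef_pos: [449.3, -149.1, 78.7]
tcp_rot: [3.141, -0.002, -0.247]
contact_force: [0.1, -1.6, -1.6]
opening: 0.251
grasp_force: 46.6
```

Emit:
{"method": "play_rows", "body": {"dp": [[0, 0, 0.02], [0, 0, 0.04], [0, 0, 0.06], [0, 0, 0.08], [0, 0, 0.1]], "rot": [[0, 0, 0], [0, 0, 0], [0, 0, 0], [0, 0, 0], [0, 0, 0]]}}

```text
clock: 8.85
eef_pos: [448.6, -148.6, 74.7]
tcp_rot: [-3.141, 0.0, -0.247]
contact_force: [-5.5, 2.2, 24.5]
opening: 0.247
grasp_force: 75.5
```

Emit:
{"method": "play_rows", "body": {"dp": [[0, 0, 0.02], [0, 0, 0.03], [0, 0, 0.04], [0, 0, 0.05], [0, 0, 0.05]], "rot": [[0, 0, 0], [0, 0, 0], [0, 0, 0], [0, 0, 0], [0, 0, 0]]}}

```text
clock: 9.27
eef_pos: [448.8, -148.6, 74.6]
tcp_rot: [-3.141, -0.0, -0.247]
contact_force: [-10.4, 3.9, 41.6]
opening: 0.249
grasp_force: 78.6
```

Run:
```python
from h import *
plan((448,-148.5,120,-14),(597,-351,120,-34),(597,-351,50,-34))
```

```text
at [ 448.8 -148.6   74.6  -14.1] t 9.3 F [-10.4   3.9  41.6] open 0.249
(448, -148.5, 120, -14) dp [-0.02, 0.0, -1.14] rz -0.02
(597, -351, 120, -34) dp [2.42, 2.01, 0.0] rz 1.66
(597, -351, 120, -34) dp [2.73, 1.55, 0.0] rz 1.67
(597, -351, 50, -34) dp [-0.0, 0.0, 1.75] rz -0.0
```

Emit:
{"method": "play_rows", "body": {"dp": [[0, 0, -0.3], [0, 0, -1.3], [0, 0, -1.3], [0, 0, -1.3], [0, 0, -1.3]], "rot": [[0, 0, 0], [0, 0, 0], [0, 0, 0], [0, 0, 0], [0, 0, 0]]}}

```text
clock: 9.68
eef_pos: [448.2, -148.5, 123.7]
tcp_rot: [-3.142, 0.0, -0.247]
contact_force: [0.5, -0.0, -3.1]
opening: 0.245
grasp_force: 72.5
```

Emit:
{"method": "play_rows", "body": {"dp": [[2.42, 2.01, 0], [2.42, 2.01, 0], [2.42, 2.01, 0], [2.42, 2.01, 0], [2.42, 2.01, 0]], "rot": [[0, 0, 1.66], [0, 0, 1.66], [0, 0, 1.66], [0, 0, 1.66], [0, 0, 1.66]]}}

```text
clock: 10.1
eef_pos: [522.9, -251.6, 121.9]
tcp_rot: [-3.142, 0.002, -0.422]
contact_force: [-0.1, 0.5, -2.4]
opening: 0.248
grasp_force: 72.2
```

Emit:
{"method": "play_rows", "body": {"dp": [[2.68, 1.5, 0], [2.68, 1.5, 0], [2.68, 1.5, 0], [2.68, 1.5, 0], [2.68, 1.5, 0]], "rot": [[0, 0, 1.67], [0, 0, 1.67], [0, 0, 1.67], [0, 0, 1.67], [0, 0, 1.67]]}}

```text
clock: 10.52
eef_pos: [595.6, -348.9, 121.8]
tcp_rot: [3.142, 0.003, -0.596]
contact_force: [0.0, 1.1, -4.2]
opening: 0.244
grasp_force: 72.2
```

Emit:
{"method": "play_rows", "body": {"dp": [[0, 0, 1.0], [0, 0, 1.5], [0, 0, 1.7], [0, 0, 1.75], [0, 0, 1.75]], "rot": [[0, 0, 0], [0, 0, 0], [0, 0, 0], [0, 0, 0], [0, 0, 0]]}}

```text
clock: 10.93
eef_pos: [595.5, -347.8, 53.7]
tcp_rot: [3.142, 0.002, -0.595]
contact_force: [-0.6, -0.1, -1.5]
opening: 0.25
grasp_force: 72.1
```

Run:
```python
from h import *
plan((595,-351,41.5,-34))
```

```text
at [ 595.5 -347.8   53.7  -34.1] t 10.9 F [-0.6 -0.1 -1.5] open 0.25
(595, -351, 41.5, -34) dp [0.04, 0.07, 0.3] rz -0.02
```

Emit:
{"method": "play_rows", "body": {"dp": [[0, 0.05, 0.1], [0, 0.05, 0.2], [0, 0.05, 0.29], [0, 0.05, 0.29]], "rot": [[0, 0, 0], [0, 0, 0], [0, 0, 0], [0, 0, 0]]}}

```text
clock: 11.27
eef_pos: [594.9, -350.5, 42.4]
tcp_rot: [-3.142, 0.0, -0.596]
contact_force: [-0.2, 0.1, -2.7]
opening: 0.251
grasp_force: 72.1
```

Emit:
{"method": "play_rows", "body": {"dp": [[0, 0, 0], [0, 0, 0], [0, 0, 0], [0, 0, 0], [0, 0, 0]], "rot": [[0, 0, 0], [0, 0, 0], [0, 0, 0], [0, 0, 0], [0, 0, 0]], "fingers": 1}}

```text
clock: 11.68
eef_pos: [595.3, -350.7, 42.8]
tcp_rot: [-3.142, -0.001, -0.596]
contact_force: [0.2, 0.1, 0.3]
opening: 0.935
grasp_force: 0.0
```

Emit:
{"method": "play_rows", "body": {"dp": [[0, 0, -1], [0, 0, -2], [0, 0, -3], [0, 0, -3], [0, 0, -3]], "rot": [[0, 0, 0], [0, 0, 0], [0, 0, 0], [0, 0, 0], [0, 0, 0]]}}

```text
clock: 12.1
eef_pos: [596.8, -351.5, 166.0]
tcp_rot: [-3.141, -0.006, -0.596]
contact_force: [-0.2, 1.0, -0.6]
opening: 1.005
grasp_force: 0.0
```

Run:
```python
from h import *
f=cam("top")
for t in panels(f,z=36,amin=50): print(t[0],t[1],np.round(t[2:],1))
plan((432.6,-348,100,15),(432.6,-348,4,15))
```

```text
[368.5 218.8] [ 442.4 -342.5   36. ] [12.3 64.3 29.2]
[261.4 216. ] [447.9 -22.3  36. ] [-26.   69.7  29.5]
[203.7 218.2] [439.7 150.6  36. ] [-21.6  75.5  29.7]
[304.9 211.3] [ 463.  -152.8   36. ] [-14.4  41.8  27.6]
[145.5 168.5] [590.  333.5  36. ] [ 3.  72.8 27.7]
at [ 595.5 -350.8  163.6  -34.1] t 12.2 F [ 0.3 -1.  -0.7] open 1.0
(432.6, -348, 100, 15) dp [-1.7, 1.11, 0.79] rz -4.09
(432.6, -348, 100, 15) dp [-2.02, 0.31, 0.8] rz -4.1
(432.6, -348, 4, 15) dp [0.0, -0.0, 2.4] rz 0.0
```

Emit:
{"method": "play_rows", "body": {"dp": [[-1.7, 1.11, 0.6], [-1.7, 1.11, 0.6], [-1.7, 1.11, 0.6], [-1.7, 1.11, 0.6], [-1.7, 1.11, 0.6]], "rot": [[0, 0, -4.09], [0, 0, -4.09], [0, 0, -4.09], [0, 0, -4.09], [0, 0, -4.09]]}}

```text
clock: 12.57
eef_pos: [512.1, -348.4, 136.5]
tcp_rot: [-3.14, 0.003, -0.166]
contact_force: [0.1, -0.3, -0.2]
opening: 1.001
grasp_force: 0.0
```

Emit:
{"method": "play_rows", "body": {"dp": [[-2.02, 0.28, 1], [-2.02, 0.28, 1], [-2.02, 0.28, 1], [-2.02, 0.28, 1], [-2.02, 0.28, 1]], "rot": [[0, 0, -4.1], [0, 0, -4.1], [0, 0, -4.1], [0, 0, -4.1], [0, 0, -4.1]]}}

```text
clock: 12.98
eef_pos: [431.2, -346.2, 97.2]
tcp_rot: [-3.14, 0.001, 0.262]
contact_force: [0.4, -0.5, -0.3]
opening: 1.001
grasp_force: 0.0
```

Run:
```python
from h import *
f=cam("top");g=cam("side")
for t in panels(f,z=36,amin=50): print(t[0],t[1],np.round(t[2:],1))
m=cv2.inRange(g["hsv"],(80,10,45),(125,120,255))
mosaic("a5.png",[(g,315,135,7),(f,371,212,7)],w=400,h=450)
plan((432.6,-347,4,15))
```

```text
[260.8 217.3] [444.  -20.4  36. ] [-26.2  73.7  28.1]
[203.8 218. ] [440.3 150.3  36. ] [-21.   74.5  29.3]
[303.6 216.4] [ 447.8 -148.6   36. ] [-15.8  74.3  29.2]
[145.4 168.5] [590.  333.5  36. ] [ 3.  72.8 27.7]
at [ 432.7 -346.7   98.    14.8] t 13.1 F [ 0.5 -0.9 -0.2] open 1.003
(432.6, -347, 4, 15) dp [-0.0, 0.01, 2.35] rz -0.03
```

View pics/a5.png

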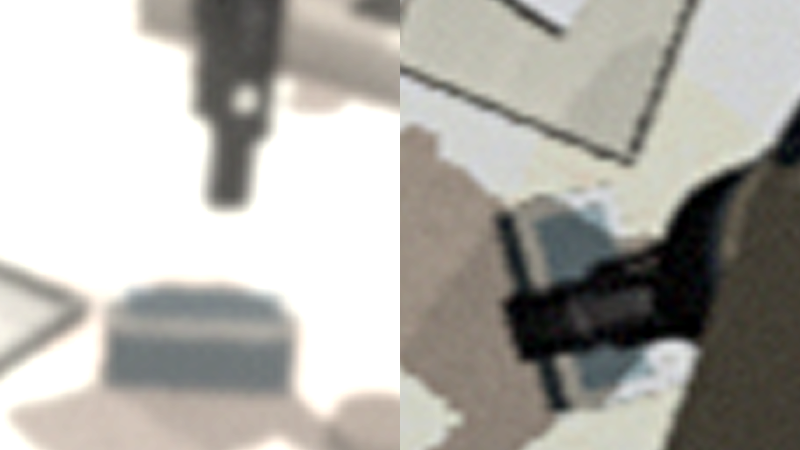

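Emit:
{"method": "play_rows", "body": {"dp": [[0, 0, 1], [0, 0, 2], [0, 0, 2.33], [0, 0, 2.33], [0, 0, 2.33]], "rot": [[0, 0, 0], [0, 0, 0], [0, 0, 0], [0, 0, 0], [0, 0, 0]]}}

```text
clock: 13.5
eef_pos: [432.6, -346.5, 4.8]
tcp_rot: [-3.14, 0.001, 0.261]
contact_force: [0.5, -0.2, 0.6]
opening: 0.999
grasp_force: 0.0
```

Emit:
{"method": "play_rows", "body": {"dp": [[0, 0, 0], [0, 0, 0], [0, 0, 0], [0, 0, 0], [0, 0, 0]], "rot": [[0, 0, 0], [0, 0, 0], [0, 0, 0], [0, 0, 0], [0, 0, 0]], "fingers": 0, "grip_force": 50}}

```text
clock: 13.92
eef_pos: [433.1, -347.1, 6.8]
tcp_rot: [3.14, -0.001, 0.262]
contact_force: [-0.2, 2.2, 8.1]
opening: 0.519
grasp_force: 51.4
```

```bash
cat >> h.py <<'E'
YAW=83.2; RS=np.array([600.5,-143.5])
def slot(x,y=0):
    c,s=np.cos(np.radians(YAW)),np.sin(np.radians(YAW)); return RS+x*np.array([c,s])+y*np.array([-s,c])
E
python3 - <<'E'
from h import *
X=slot(55);print(X,slot(137),slot(228))
plan((432.6,-347,110,15),(*X,110,YAW),(*X,30,YAW))
E
```

```text
[607.  -88.9] [616.7  -7.5] [627.5  82.9]
at [ 433.1 -347.1    6.8   15. ] t 13.9 F [-0.2  2.2  8.1] open 0.519
(432.6, -347, 110, 15) dp [-0.01, -0.01, -2.58] rz -0.0
(np.float64(607.0122182568575), np.float64(-88.88689705414046), 110, 83.2) dp [1.96, -1.7, -0.0] rz -3.79
(np.float64(607.0122182568575), np.float64(-88.88689705414046), 110, 83.2) dp [2.47, -0.81, -0.0] rz -3.79
(np.float64(607.0122182568575), np.float64(-88.88689705414046), 110, 83.2) dp [2.58, 0.2, -0.0] rz -3.79
(np.float64(607.0122182568575), np.float64(-88.88689705414046), 30, 83.2) dp [0.0, 0.0, 2.0] rz 0.0
```

Emit:
{"method": "play_rows", "body": {"dp": [[0, 0, -0.8], [0, 0, -1.7], [0, 0, -2.58], [0, 0, -2.58]], "rot": [[0, 0, 0], [0, 0, 0], [0, 0, 0], [0, 0, 0]]}}

```text
clock: 14.25
eef_pos: [435.5, -349.3, 115.3]
tcp_rot: [3.133, -0.006, 0.262]
contact_force: [1.3, -0.9, -1.7]
opening: 0.517
grasp_force: 52.7
```

Emit:
{"method": "play_rows", "body": {"dp": [[1.96, -1.7, 0], [1.96, -1.7, 0], [1.96, -1.7, 0], [1.96, -1.7, 0], [1.96, -1.7, 0]], "rot": [[0, 0, -3.79], [0, 0, -3.79], [0, 0, -3.79], [0, 0, -3.79], [0, 0, -3.79]]}}

```text
clock: 14.67
eef_pos: [490.9, -259.8, 108.6]
tcp_rot: [3.141, -0.0, 0.661]
contact_force: [-0.5, -1.1, -2.1]
opening: 0.521
grasp_force: 52.6
```

Emit:
{"method": "play_rows", "body": {"dp": [[2.47, -0.81, 0], [2.47, -0.81, 0], [2.47, -0.81, 0], [2.47, -0.81, 0], [2.47, -0.81, 0]], "rot": [[0, 0, -3.79], [0, 0, -3.79], [0, 0, -3.79], [0, 0, -3.79], [0, 0, -3.79]]}}

```text
clock: 15.08
eef_pos: [548.6, -174.6, 108.4]
tcp_rot: [-3.142, 0.0, 1.056]
contact_force: [-0.4, -1.5, -2.3]
opening: 0.521
grasp_force: 52.6
```

Emit:
{"method": "play_rows", "body": {"dp": [[2.58, 0.2, 0], [2.58, 0.2, 0], [2.58, 0.2, 0], [2.58, 0.2, 0], [2.58, 0.2, 0]], "rot": [[0, 0, -3.79], [0, 0, -3.79], [0, 0, -3.79], [0, 0, -3.79], [0, 0, -3.79]]}}

```text
clock: 15.5
eef_pos: [606.0, -89.5, 108.2]
tcp_rot: [-3.141, 0.001, 1.45]
contact_force: [0.5, -0.5, -2.3]
opening: 0.523
grasp_force: 52.6
```

Run:
```python
from h import *
f=cam("top");g=cam("side")
mosaic("a6.png",[(g,255,150,5),(f,300,155,5)],w=400,h=450)
plan((*slot(55),30,YAW))
```

```text
at [605.3 -90.4 108.2  82.9] t 15.6 F [-0.5 -0.4 -2.6] open 0.522
(np.float64(607.0122182568575), np.float64(-88.88689705414046), 30, 83.2) dp [0.04, 0.04, 1.95] rz -0.04
```

View pics/a6.png

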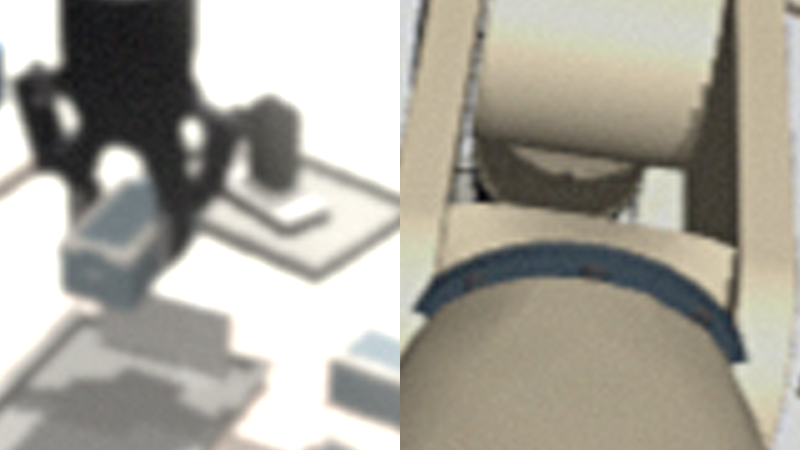

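Emit:
{"method": "play_rows", "body": {"dp": [[0.15, 0.04, 1], [0.15, 0.04, 1.95], [0.15, 0.04, 2.33], [0.15, 0.04, 2.33], [0.15, 0.04, 2.33]], "rot": [[0, 0, 0], [0, 0, 0], [0, 0, 0], [0, 0, 0], [0, 0, 0]]}}

```text
clock: 16.02
eef_pos: [607.4, -84.6, 14.4]
tcp_rot: [-3.14, 0.0, 1.448]
contact_force: [1.0, 0.2, -1.0]
opening: 0.517
grasp_force: 55.0
```

Emit:
{"method": "play_rows", "body": {"dp": [[-0.1, 0, 0], [-0.15, 0, 0], [-0.2, 0, 0], [-0.23, 0, 0], [-0.25, 0, 0]], "rot": [[0, 0, 0], [0, 0, 0], [0, 0, 0], [0, 0, 0], [0, 0, 0]]}}

```text
clock: 16.43
eef_pos: [607.8, -93.4, 15.8]
tcp_rot: [3.141, 0.0, 1.452]
contact_force: [0.1, -0.0, -2.1]
opening: 0.519
grasp_force: 55.0
```

Emit:
{"method": "play_rows", "body": {"dp": [[-0.03, 0, 0], [-0.05, 0, 0], [-0.07, 0, 0], [-0.09, 0, 0], [-0.1, 0, 0]], "rot": [[0, 0, 0], [0, 0, 0], [0, 0, 0], [0, 0, 0], [0, 0, 0]]}}

```text
clock: 16.85
eef_pos: [607.1, -96.9, 15.3]
tcp_rot: [-3.142, 0.0, 1.453]
contact_force: [-0.2, 0.4, -2.8]
opening: 0.52
grasp_force: 55.0
```

Run:
```python
from h import *
plan((*slot(46),12,YAW))
f=cam("top");g=cam("side")
mosaic("a7.png",[(g,255,160,6),(f,300,155,5)],w=400,h=450)
```

```text
at [607.1 -96.9  15.3  83.2] t 16.9 F [-0.2  0.4 -2.8] open 0.52
(np.float64(605.946582542099), np.float64(-97.8235866270993), 12, 83.2) dp [-0.03, -0.03, 0.08] rz 0.01
```

Emit:
{"method": "play_rows", "body": {"dp": [[-0.03, 0, 0], [-0.05, 0, 0], [-0.07, 0, 0], [-0.08, 0, 0], [-0.08, 0, 0]], "rot": [[0, 0, 0], [0, 0, 0], [0, 0, 0], [0, 0, 0], [0, 0, 0]]}}

```text
clock: 17.37
eef_pos: [607.1, -97.8, 15.3]
tcp_rot: [3.142, -0.003, 1.451]
contact_force: [2.3, 14.1, -1.9]
opening: 0.526
grasp_force: 55.1
```

View pics/a7.png

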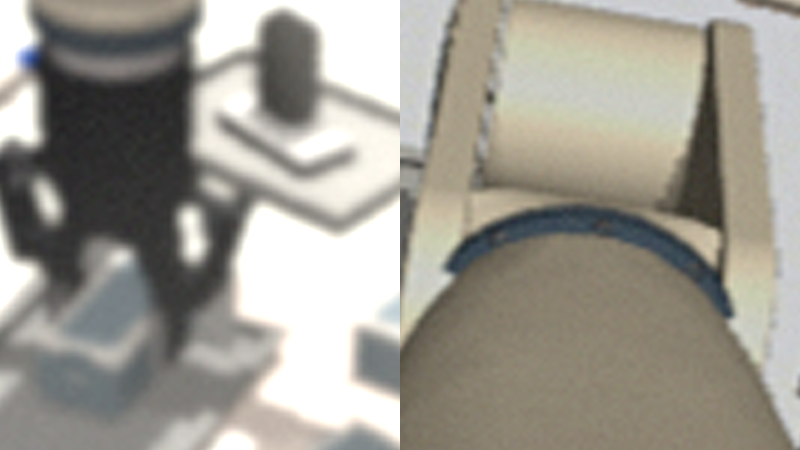

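Emit:
{"method": "play_rows", "body": {"dp": [[0.08, 0, 0], [0.08, 0, 0.05], [0.08, 0, 0.08], [0.08, 0, 0.1], [0.08, 0, 0.1]], "rot": [[0, 0, 0], [0, 0, 0], [0, 0, 0], [0, 0, 0], [0, 0, 0]]}}

```text
clock: 17.78
eef_pos: [606.9, -97.2, 11.0]
tcp_rot: [-3.141, 0.0, 1.452]
contact_force: [-0.1, -0.4, -1.8]
opening: 0.514
grasp_force: 55.0
```

Emit:
{"method": "play_rows", "body": {"dp": [[0, 0, 0], [0, 0, 0], [0, 0, 0], [0, 0, 0]], "rot": [[0, 0, 0], [0, 0, 0], [0, 0, 0], [0, 0, 0]], "fingers": 0.7}}

```text
clock: 18.12
eef_pos: [607.3, -97.0, 11.5]
tcp_rot: [3.141, 0.0, 1.453]
contact_force: [0.3, -0.6, 0.1]
opening: 0.7
grasp_force: 0.0
```

Emit:
{"method": "play_rows", "body": {"dp": [[0, 0, -0.7], [0, 0, -1.5], [0, 0, -2.3], [0, 0, -2.5], [0, 0, -2.5]], "rot": [[0, 0, 0], [0, 0, 0], [0, 0, 0], [0, 0, 0], [0, 0, 0]]}}

```text
clock: 18.53
eef_pos: [609.3, -97.3, 114.5]
tcp_rot: [3.136, 0.0, 1.453]
contact_force: [-0.5, 0.5, -0.6]
opening: 0.701
grasp_force: 0.0
```

Run:
```python
from h import *
plan((447.5,-148.9,110,-15),(447.5,-148.9,5,-15))
```

```text
at [609.3 -97.3 114.5  83.2] t 18.5 F [-0.5  0.5 -0.6] open 0.701
(447.5, -148.9, 110, -15) dp [-0.59, -1.29, 0.04] rz 5.46
(447.5, -148.9, 110, -15) dp [-1.19, -0.77, 0.04] rz 5.46
(447.5, -148.9, 110, -15) dp [-1.41, 0.0, 0.03] rz 5.45
(447.5, -148.9, 5, -15) dp [0.0, 0.0, 2.63] rz 0.0
```

Emit:
{"method": "play_rows", "body": {"dp": [[-0.59, -1.29, 0.04], [-0.59, -1.29, 0.04], [-0.59, -1.29, 0.04], [-0.59, -1.29, 0.04], [-0.59, -1.29, 0.04]], "rot": [[0, 0, 5.46], [0, 0, 5.46], [0, 0, 5.46], [0, 0, 5.46], [0, 0, 5.46]], "fingers": 1}}

```text
clock: 18.95
eef_pos: [551.9, -114.3, 108.2]
tcp_rot: [-3.14, 0.001, 0.874]
contact_force: [0.1, 0.1, -0.1]
opening: 1.002
grasp_force: 0.0
```

Emit:
{"method": "play_rows", "body": {"dp": [[-1.19, -0.77, 0.04], [-1.19, -0.77, 0.04], [-1.19, -0.77, 0.04], [-1.19, -0.77, 0.04], [-1.19, -0.77, 0.04]], "rot": [[0, 0, 5.46], [0, 0, 5.46], [0, 0, 5.46], [0, 0, 5.46], [0, 0, 5.46]]}}

```text
clock: 19.37
eef_pos: [497.8, -131.3, 106.7]
tcp_rot: [-3.14, 0.002, 0.302]
contact_force: [0.4, -0.5, 1.1]
opening: 1.001
grasp_force: 0.0
```

Emit:
{"method": "play_rows", "body": {"dp": [[-1.41, 0, 0.03], [-1.41, 0, 0.03], [-1.41, 0, 0.03], [-1.41, 0, 0.03], [-1.41, 0, 0.03]], "rot": [[0, 0, 5.45], [0, 0, 5.45], [0, 0, 5.45], [0, 0, 5.45], [0, 0, 5.45]]}}

```text
clock: 19.78
eef_pos: [444.1, -148.4, 105.7]
tcp_rot: [-3.141, 0.002, -0.269]
contact_force: [0.4, 0.1, 0.2]
opening: 1.002
grasp_force: 0.0
```

Run:
```python
from h import *
f=cam("top");g=cam("side")
for t in panels(f,z=41,amin=50): print(t[0],t[1],np.round(t[2:],1))
h=g["hsv"].astype(int)
m=(h[...,0]>80)&(h[...,0]<120)&(h[...,1]>14)&(h[...,2]>60)
for c in cnts(m,20,600): print('side',centroid(c),cv2.contourArea(c),onz(g,centroid(c),39))
plan((447.6,-148.8,5,-15))
```

```text
[260.6 217.3] [443.7 -19.9  41. ] [-28.1  73.5  28.5]
[203.8 218. ] [440.2 149.5  41. ] [-20.1  74.4  29.1]
[287.1 163.8] [607.2 -99.2  41. ] [83.6 75.2 30.3]
[145.5 168.5] [589.  331.8  41. ] [ 3.  72.5 27.6]
side [181.9 283.1] 280.0 [588.2 337.9  39. ]
side [272.3 243.2] 192.5 [437.7 156.4  39. ]
side [288.  202.1] 110.0 [442.  -13.3  39. ]
side [239.7 188.7] 22.5 [587.6 -29.4  39. ]
side [241.4 174.4] 94.5 [ 607.6 -100.    39. ]
at [ 444.5 -148.3  105.8  -15.1] t 19.9 F [-0.2 -0.8  0. ] open 1.001
(447.6, -148.8, 5, -15) dp [0.08, -0.01, 2.52] rz -0.01
```

Emit:
{"method": "play_rows", "body": {"dp": [[0.08, 0, 1], [0.08, 0, 2], [0.08, 0, 2.52], [0.08, 0, 2.52], [0.08, 0, 2.52]], "rot": [[0, 0, 0], [0, 0, 0], [0, 0, 0], [0, 0, 0], [0, 0, 0]]}}

```text
clock: 20.3
eef_pos: [447.1, -148.8, 4.9]
tcp_rot: [-3.141, 0.004, -0.259]
contact_force: [0.0, 0.1, -0.1]
opening: 1.002
grasp_force: 0.0
```

Emit:
{"method": "play_rows", "body": {"dp": [[0, 0, 0], [0, 0, 0], [0, 0, 0], [0, 0, 0], [0, 0, 0]], "rot": [[0, 0, 0], [0, 0, 0], [0, 0, 0], [0, 0, 0], [0, 0, 0]], "fingers": 0, "grip_force": 50}}

```text
clock: 20.72
eef_pos: [449.5, -149.6, 7.6]
tcp_rot: [3.142, -0.003, -0.261]
contact_force: [-1.3, 1.0, 7.9]
opening: 0.521
grasp_force: 50.7
```

Emit:
{"method": "play_rows", "body": {"dp": [[0, 0, -0.8], [0, 0, -1.7], [0, 0, -2.6], [0, 0, -2.6]], "rot": [[0, 0, 0], [0, 0, 0], [0, 0, 0], [0, 0, 0]]}}

```text
clock: 21.05
eef_pos: [452.2, -150.6, 116.5]
tcp_rot: [3.141, -0.01, -0.261]
contact_force: [1.4, -0.8, -1.5]
opening: 0.513
grasp_force: 52.6
```

```bash
sed -i 's/^YAW=.*/YAW=83.4; RS=np.array([607.0,-98.7])-46*np.array([.115,.993])/' h.py
python3 - <<'E'
from h import *
X=slot(143);print(X)
plan((*X,110,YAW),(*X,15,YAW))
E
```

```text
[618.1  -2.3]
at [ 452.2 -150.6  116.5  -15. ] t 21.1 F [ 1.4 -0.8 -1.5] open 0.513
(np.float64(618.14601252048), np.float64(-2.3256945191432976), 110, 83.4) dp [1.02, -1.55, 0.05] rz -5.47
(np.float64(618.14601252048), np.float64(-2.3256945191432976), 110, 83.4) dp [1.69, -0.75, 0.06] rz -5.46
(np.float64(618.14601252048), np.float64(-2.3256945191432976), 110, 83.4) dp [1.84, 0.28, 0.05] rz -5.47
(np.float64(618.14601252048), np.float64(-2.3256945191432976), 15, 83.4) dp [-0.0, 0.0, 2.38] rz 0.0
```

Emit:
{"method": "play_rows", "body": {"dp": [[1.02, -1.55, 0], [1.02, -1.55, 0], [1.02, -1.55, 0], [1.02, -1.55, 0], [1.02, -1.55, 0]], "rot": [[0, 0, -5.47], [0, 0, -5.47], [0, 0, -5.47], [0, 0, -5.47], [0, 0, -5.47]]}}

```text
clock: 21.47
eef_pos: [504.2, -99.4, 110.4]
tcp_rot: [3.141, -0.001, 0.32]
contact_force: [0.3, 0.1, -2.6]
opening: 0.518
grasp_force: 52.5
```

Emit:
{"method": "play_rows", "body": {"dp": [[1.69, -0.75, 0], [1.69, -0.75, 0], [1.69, -0.75, 0], [1.69, -0.75, 0], [1.69, -0.75, 0]], "rot": [[0, 0, -5.46], [0, 0, -5.46], [0, 0, -5.46], [0, 0, -5.46], [0, 0, -5.46]]}}

```text
clock: 21.88
eef_pos: [559.3, -50.2, 110.2]
tcp_rot: [3.141, -0.0, 0.891]
contact_force: [-0.3, -0.0, -1.8]
opening: 0.516
grasp_force: 52.5
```

Emit:
{"method": "play_rows", "body": {"dp": [[1.84, 0.28, 0], [1.84, 0.28, 0], [1.84, 0.28, 0], [1.84, 0.28, 0], [1.84, 0.28, 0], [1.84, 0.28, 0]], "rot": [[0, 0, -5.47], [0, 0, -5.47], [0, 0, -5.47], [0, 0, -5.47], [0, 0, -5.47], [0, 0, -5.47]]}}

```text
validation failed for argument at $...
```

Run:
```python
from h import *
plan((*slot(143),15,YAW))
```

```text
at [559.3 -50.2 110.2  51.1] t 21.9 F [-0.3 -0.  -1.8] open 0.516
(np.float64(618.14601252048), np.float64(-2.3256945191432976), 15, 83.4) dp [1.85, 0.39, 2.38] rz -5.39
```

Emit:
{"method": "play_rows", "body": {"dp": [[1.85, 0.39, 0], [1.85, 0.39, 0], [1.85, 0.39, 0], [1.85, 0.39, 0], [1.85, 0.39, 0]], "rot": [[0, 0, -5.39], [0, 0, -5.39], [0, 0, -5.39], [0, 0, -5.39], [0, 0, -5.39]]}}

```text
clock: 22.3
eef_pos: [618.3, -2.9, 110.1]
tcp_rot: [3.141, -0.0, 1.456]
contact_force: [0.2, -0.2, -1.5]
opening: 0.514
grasp_force: 52.6
```

Emit:
{"method": "play_rows", "body": {"dp": [[0, 0, 0], [0, 0, 1], [0, 0, 2], [0, 0, 2.35], [0, 0, 2.35]], "rot": [[0, 0, 0], [0, 0, 0], [0, 0, 0], [0, 0, 0], [0, 0, 0]]}}

```text
clock: 22.72
eef_pos: [615.9, -3.6, 13.6]
tcp_rot: [-3.137, 0.001, 1.445]
contact_force: [-0.3, -0.1, -1.6]
opening: 0.519
grasp_force: 54.6
```

Run:
```python
from h import *
plan((*slot(137),12.5,YAW))
```

```text
at [615.9  -3.6  13.6  82.8] t 22.7 F [-0.3 -0.1 -1.6] open 0.519
(np.float64(617.4563896175227), np.float64(-8.285931112745686), 12.5, 83.4) dp [-0.11, 0.05, 0.03] rz -0.1
```

Emit:
{"method": "play_rows", "body": {"dp": [[-0.03, 0.02, 0], [-0.06, 0.02, 0], [-0.09, 0.02, 0], [-0.12, 0.02, 0], [-0.13, 0.02, 0]], "rot": [[0, 0, -0.03], [0, 0, -0.03], [0, 0, -0.03], [0, 0, -0.03], [0, 0, -0.03]]}}

```text
clock: 23.13
eef_pos: [619.6, -7.1, 17.3]
tcp_rot: [3.139, -0.003, 1.449]
contact_force: [2.2, 13.7, -2.8]
opening: 0.521
grasp_force: 54.5
```

Run:
```python
from h import *
plan((*slot(137),12.5,YAW))
f=cam("side")
plan((*slot(137),12.5,YAW))
```

```text
at [619.6  -7.1  17.3  83. ] t 23.1 F [ 2.2 13.7 -2.8] open 0.521
(np.float64(617.4563896175227), np.float64(-8.285931112745686), 12.5, 83.4) dp [-0.03, -0.05, 0.12] rz -0.07
at [619.6  -7.1  17.3  83. ] t 23.2 F [ 1.7 11.  -2.2] open 0.52
(np.float64(617.4563896175227), np.float64(-8.285931112745686), 12.5, 83.4) dp [-0.04, -0.05, 0.12] rz -0.07
```

Emit:
{"method": "play_rows", "body": {"dp": [[0.05, -0.04, 0], [0.05, -0.04, 0.06], [0.05, -0.04, 0.1], [0.05, -0.04, 0.13], [0.05, -0.04, 0.13]], "rot": [[0, 0, 0], [0, 0, 0], [0, 0, 0], [0, 0, 0], [0, 0, 0]]}}

```text
clock: 23.6
eef_pos: [617.1, -6.6, 11.6]
tcp_rot: [3.141, -0.0, 1.45]
contact_force: [-2.3, 1.7, 7.6]
opening: 0.521
grasp_force: 55.7
```

Emit:
{"method": "play_rows", "body": {"dp": [[0, 0, 0], [0, 0, 0], [0, 0, 0], [0, 0, 0]], "rot": [[0, 0, 0], [0, 0, 0], [0, 0, 0], [0, 0, 0]], "fingers": 0.7}}

```text
clock: 23.93
eef_pos: [616.9, -6.7, 10.8]
tcp_rot: [-3.142, 0.0, 1.45]
contact_force: [-0.5, -0.5, -0.2]
opening: 0.702
grasp_force: 0.0
```

Emit:
{"method": "play_rows", "body": {"dp": [[0, 0, -0.7], [0, 0, -1.5], [0, 0, -2.3], [0, 0, -2.5], [0, 0, -2.5]], "rot": [[0, 0, 0], [0, 0, 0], [0, 0, 0], [0, 0, 0], [0, 0, 0]]}}

```text
clock: 24.35
eef_pos: [618.9, -6.6, 113.8]
tcp_rot: [3.136, -0.001, 1.451]
contact_force: [1.0, 0.3, -0.7]
opening: 0.7
grasp_force: 0.0
```

Run:
```python
from h import *
plan((443.8,-20.3,110,-27),(443.8,-20.3,5,-27))
```

```text
at [618.9  -6.6 113.8  83.1] t 24.4 F [ 1.   0.3 -0.7] open 0.7
(443.8, -20.3, 110, -27) dp [-0.22, -1.08, 0.02] rz 4.59
(443.8, -20.3, 110, -27) dp [-0.69, -0.85, 0.03] rz 4.59
(443.8, -20.3, 110, -27) dp [-1.0, -0.44, 0.02] rz 4.59
(443.8, -20.3, 110, -27) dp [-1.1, 0.07, 0.03] rz 4.58
(443.8, -20.3, 5, -27) dp [0.0, 0.0, 2.62] rz 0.0
```

Emit:
{"method": "play_rows", "body": {"dp": [[-0.22, -1.08, 0.02], [-0.22, -1.08, 0.02], [-0.22, -1.08, 0.02], [-0.22, -1.08, 0.02], [-0.22, -1.08, 0.02]], "rot": [[0, 0, 4.59], [0, 0, 4.59], [0, 0, 4.59], [0, 0, 4.59], [0, 0, 4.59]], "fingers": 1}}

```text
clock: 24.77
eef_pos: [571.8, -10.2, 108.6]
tcp_rot: [-3.14, 0.001, 0.965]
contact_force: [-0.1, 0.1, -1.3]
opening: 1.002
grasp_force: 0.0
```

Emit:
{"method": "play_rows", "body": {"dp": [[-0.69, -0.85, 0.03], [-0.69, -0.85, 0.03], [-0.69, -0.85, 0.03], [-0.69, -0.85, 0.03], [-0.69, -0.85, 0.03]], "rot": [[0, 0, 4.59], [0, 0, 4.59], [0, 0, 4.59], [0, 0, 4.59], [0, 0, 4.59]]}}

```text
clock: 25.18
eef_pos: [528.6, -13.7, 107.9]
tcp_rot: [-3.141, 0.001, 0.488]
contact_force: [0.3, 0.3, -0.3]
opening: 0.995
grasp_force: 0.0
```

Emit:
{"method": "play_rows", "body": {"dp": [[-1.0, -0.44, 0.02], [-1.0, -0.44, 0.02], [-1.0, -0.44, 0.02], [-1.0, -0.44, 0.02], [-1.0, -0.44, 0.02]], "rot": [[0, 0, 4.59], [0, 0, 4.59], [0, 0, 4.59], [0, 0, 4.59], [0, 0, 4.59]]}}

```text
clock: 25.6
eef_pos: [485.4, -16.9, 107.5]
tcp_rot: [-3.142, 0.001, 0.01]
contact_force: [-0.4, 0.7, 0.3]
opening: 0.999
grasp_force: 0.0
```

Emit:
{"method": "play_rows", "body": {"dp": [[-1.1, 0.07, 0.03], [-1.1, 0.07, 0.03], [-1.1, 0.07, 0.03], [-1.1, 0.07, 0.03], [-1.1, 0.07, 0.03]], "rot": [[0, 0, 4.58], [0, 0, 4.58], [0, 0, 4.58], [0, 0, 4.58], [0, 0, 4.58]]}}

```text
clock: 26.02
eef_pos: [441.6, -20.1, 106.6]
tcp_rot: [3.141, 0.0, -0.468]
contact_force: [0.4, -0.8, 0.1]
opening: 0.998
grasp_force: 0.0
```

```bash
cat > look.py <<'E'
from h import *
f=cam("top");g=cam("side")
for t in panels(f,z=36,amin=50): print(t[0],t[1],onz(f,t[0],41)[:2],np.round(t[2:],1))
h=g["hsv"].astype(int)
m=(h[...,0]>80)&(h[...,0]<120)&(h[...,1]>14)&(h[...,2]>60)
for c in cnts(m,20,600): print('side',centroid(c),cv2.contourArea(c),onz(g,centroid(c),34),onz(g,centroid(c),39)[:2])
E
python3 look.py
python3 - <<'E'
from h import *
plan((443.8,-20.3,5,-27))
E
```

```text
[203.7 218.1] [440.  150.4  36. ] [439.7 149.6] [-21.2  74.   30. ]
[287.3 163.9] [ 608.  -100.4   36. ] [ 606.9 -100. ] [82.1 73.8 30.5]
[145.5 168.5] [590.1 333.4  36. ] [589.1 331.7] [ 3.  72.8 27.7]
[258.1 160.4] [618.1 -10.8  36. ] [617.  -10.8] [83.2 73.4 30.7]
side [181.9 283.1] 280.0 [590.6 334.1  34. ] [588.2 337.9]
side [272.3 243.2] 191.5 [439.1 151.2  34. ] [437.8 156.3]
side [287.9 201.9] 72.0 [443.8 -20.5  34. ] [442.4 -14.1]
side [227.3 190.6] 113.0 [620.1 -16.   34. ] [617.5  -9.6]
side [241.5 174.3] 96.0 [ 609.8 -107.2   34. ] [ 607.3 -100.2]
at [441.7 -20.1 106.6 -26.5] t 26.1 F [-0.1  0.1  0.4] open 0.996
(443.8, -20.3, 5, -27) dp [0.05, -0.02, 2.54] rz 0.08
```

Emit:
{"method": "play_rows", "body": {"dp": [[0.05, -0.01, 1], [0.05, -0.01, 2], [0.05, -0.01, 2.54], [0.05, -0.01, 2.54], [0.05, -0.01, 2.54]], "rot": [[0, 0, 0], [0, 0, 0], [0, 0, 0], [0, 0, 0], [0, 0, 0]]}}

```text
clock: 26.53
eef_pos: [442.8, -20.6, 4.5]
tcp_rot: [3.14, 0.003, -0.467]
contact_force: [-0.3, -0.2, 0.4]
opening: 1.004
grasp_force: 0.0
```

Emit:
{"method": "play_rows", "body": {"dp": [[0, 0, 0], [0, 0, 0], [0, 0, 0], [0, 0, 0], [0, 0, 0]], "rot": [[0, 0, 0], [0, 0, 0], [0, 0, 0], [0, 0, 0], [0, 0, 0]], "fingers": 0, "grip_force": 50}}

```text
clock: 26.95
eef_pos: [444.9, -20.6, 6.8]
tcp_rot: [-3.14, -0.003, -0.47]
contact_force: [-0.7, 0.1, 12.0]
opening: 0.517
grasp_force: 50.5
```

Emit:
{"method": "play_rows", "body": {"dp": [[0, 0, -0.8], [0, 0, -1.7], [0, 0, -2.6], [0, 0, -2.6], [0, 0, -2.6]], "rot": [[0, 0, 0], [0, 0, 0], [0, 0, 0], [0, 0, 0], [0, 0, 0]]}}

```text
clock: 27.37
eef_pos: [445.4, -20.7, 111.6]
tcp_rot: [-3.139, -0.005, -0.471]
contact_force: [-0.5, -0.0, -3.1]
opening: 0.519
grasp_force: 53.3
```

Run:
```python
from h import *
plan((*slot(234).round(1),110,YAW),(*slot(234).round(1),15,YAW))
```

```text
at [445.4 -20.7 111.6 -27. ] t 27.4 F [-0.5 -0.  -3.1] open 0.519
(np.float64(628.6), np.float64(88.1), 110, 83.4) dp [0.71, -1.13, 0.01] rz -4.6
(np.float64(628.6), np.float64(88.1), 110, 83.4) dp [1.15, -0.67, 0.01] rz -4.6
(np.float64(628.6), np.float64(88.1), 110, 83.4) dp [1.33, -0.05, 0.01] rz -4.6
(np.float64(628.6), np.float64(88.1), 110, 83.4) dp [1.2, 0.57, 0.01] rz -4.59
(np.float64(628.6), np.float64(88.1), 15, 83.4) dp [0.01, -0.0, 2.38] rz -0.0
```

Emit:
{"method": "play_rows", "body": {"dp": [[0.71, -1.13, 0], [0.71, -1.13, 0], [0.71, -1.13, 0], [0.71, -1.13, 0], [0.71, -1.13, 0]], "rot": [[0, 0, -4.6], [0, 0, -4.6], [0, 0, -4.6], [0, 0, -4.6], [0, 0, -4.6]]}}

```text
clock: 27.78
eef_pos: [488.4, 6.9, 107.8]
tcp_rot: [-3.142, 0.003, 0.016]
contact_force: [0.5, -0.2, -1.9]
opening: 0.518
grasp_force: 53.1
```

Emit:
{"method": "play_rows", "body": {"dp": [[1.15, -0.67, 0], [1.15, -0.67, 0], [1.15, -0.67, 0], [1.15, -0.67, 0], [1.15, -0.67, 0]], "rot": [[0, 0, -4.6], [0, 0, -4.6], [0, 0, -4.6], [0, 0, -4.6], [0, 0, -4.6]]}}

```text
clock: 28.2
eef_pos: [534.3, 34.1, 108.0]
tcp_rot: [-3.141, 0.002, 0.494]
contact_force: [0.0, -0.4, -1.6]
opening: 0.519
grasp_force: 53.1
```

Emit:
{"method": "play_rows", "body": {"dp": [[1.33, -0.05, 0], [1.33, -0.05, 0], [1.33, -0.05, 0], [1.33, -0.05, 0], [1.33, -0.05, 0]], "rot": [[0, 0, -4.6], [0, 0, -4.6], [0, 0, -4.6], [0, 0, -4.6], [0, 0, -4.6]]}}

```text
clock: 28.62
eef_pos: [580.5, 60.9, 108.3]
tcp_rot: [-3.14, 0.001, 0.973]
contact_force: [-1.0, -0.1, -2.4]
opening: 0.517
grasp_force: 53.1
```

Emit:
{"method": "play_rows", "body": {"dp": [[1.2, 0.57, 0], [1.2, 0.57, 0], [1.2, 0.57, 0], [1.2, 0.57, 0], [1.2, 0.57, 0]], "rot": [[0, 0, -4.59], [0, 0, -4.59], [0, 0, -4.59], [0, 0, -4.59], [0, 0, -4.59]]}}

```text
clock: 29.03
eef_pos: [626.4, 87.7, 108.5]
tcp_rot: [-3.14, 0.0, 1.452]
contact_force: [-0.7, -1.3, -1.9]
opening: 0.518
grasp_force: 53.1
```

Emit:
{"method": "play_rows", "body": {"dp": [[0, 0, 0], [0, 0, 0.8], [0, 0, 1.6], [0, 0, 2.35], [0, 0, 2.35]], "rot": [[0, 0, 0], [0, 0, 0], [0, 0, 0], [0, 0, 0], [0, 0, 0]]}}

```text
clock: 29.45
eef_pos: [626.0, 87.4, 11.7]
tcp_rot: [-3.14, 0.001, 1.447]
contact_force: [-0.5, -0.3, -1.4]
opening: 0.519
grasp_force: 56.6
```

Run:
```python
from h import *
f=cam("side")
plan((*slot(228),12.5,YAW))
```

```text
at [625.8  87.4  13.2  83. ] t 29.5 F [-0.2  0.2 -2.1] open 0.523
(np.float64(627.9156703123737), np.float64(82.11099055689041), 12.5, 83.4) dp [-0.13, 0.07, 0.02] rz -0.07
```

Emit:
{"method": "play_rows", "body": {"dp": [[-0.03, 0.04, 0], [-0.06, 0.04, 0], [-0.09, 0.04, 0], [-0.12, 0.04, 0], [-0.14, 0.04, 0]], "rot": [[0, 0, -0.05], [0, 0, -0.05], [0, 0, -0.05], [0, 0, -0.05], [0, 0, -0.05]]}}

```text
clock: 29.92
eef_pos: [628.1, 81.9, 16.0]
tcp_rot: [3.141, -0.0, 1.459]
contact_force: [-1.0, 1.4, -0.9]
opening: 0.517
grasp_force: 56.7
```

Run:
```python
from h import *
f=cam("side")
plan((*slot(228),12.5,YAW))
```

```text
at [628.2  82.   16.   83.6] t 30.0 F [ 0.5  0.2 -1.6] open 0.519
(np.float64(627.9156703123737), np.float64(82.11099055689041), 12.5, 83.4) dp [0.0, -0.01, 0.09] rz 0.03
```

Emit:
{"method": "play_rows", "body": {"dp": [[-0.02, 0, 0], [-0.04, 0, 0], [-0.05, 0, 0.04], [-0.05, 0, 0.09], [-0.05, 0, 0.1]], "rot": [[0, 0, 0], [0, 0, 0], [0, 0, 0], [0, 0, 0], [0, 0, 0]]}}

```text
clock: 30.38
eef_pos: [628.8, 81.7, 12.2]
tcp_rot: [3.139, -0.002, 1.459]
contact_force: [0.5, 9.8, 3.7]
opening: 0.52
grasp_force: 57.3
```

Emit:
{"method": "play_rows", "body": {"dp": [[0, 0, 0], [0, 0, 0], [0, 0, 0], [0, 0, 0]], "rot": [[0, 0, 0], [0, 0, 0], [0, 0, 0], [0, 0, 0]], "fingers": 0.7}}

```text
clock: 30.72
eef_pos: [627.7, 79.9, 11.4]
tcp_rot: [3.142, 0.0, 1.46]
contact_force: [-0.6, 0.1, 0.8]
opening: 0.696
grasp_force: 0.0
```

Emit:
{"method": "play_rows", "body": {"dp": [[0, 0, -0.7], [0, 0, -1.5], [0, 0, -2.3], [0, 0, -2.6], [0, 0, -2.6]], "rot": [[0, 0, 0], [0, 0, 0], [0, 0, 0], [0, 0, 0], [0, 0, 0]]}}

```text
clock: 31.13
eef_pos: [630.0, 80.2, 119.0]
tcp_rot: [3.136, -0.001, 1.46]
contact_force: [0.9, -0.2, -0.1]
opening: 0.702
grasp_force: 0.0
```

Run:
```python
from h import *
plan((439.8,150.3,110,-21))
```

```text
at [630.   80.2 119.   83.6] t 31.1 F [ 0.9 -0.2 -0.1] open 0.702
(439.8, 150.3, 110, -21) dp [0.3, -1.23, 0.06] rz 4.36
(439.8, 150.3, 110, -21) dp [-0.27, -1.24, 0.06] rz 4.36
(439.8, 150.3, 110, -21) dp [-0.79, -0.99, 0.05] rz 4.36
(439.8, 150.3, 110, -21) dp [-1.14, -0.55, 0.06] rz 4.36
```

Emit:
{"method": "play_rows", "body": {"dp": [[0.3, -1.23, 0], [0.3, -1.23, 0], [0.3, -1.23, 0], [0.3, -1.23, 0], [0.3, -1.23, 0]], "rot": [[0, 0, 4.36], [0, 0, 4.36], [0, 0, 4.36], [0, 0, 4.36], [0, 0, 4.36]], "fingers": 1}}

```text
clock: 31.55
eef_pos: [579.1, 97.4, 114.0]
tcp_rot: [-3.14, 0.001, 1.0]
contact_force: [0.0, -0.7, -0.3]
opening: 1.003
grasp_force: 0.0
```

Emit:
{"method": "play_rows", "body": {"dp": [[-0.27, -1.24, 0], [-0.27, -1.24, 0], [-0.27, -1.24, 0], [-0.27, -1.24, 0], [-0.27, -1.24, 0]], "rot": [[0, 0, 4.36], [0, 0, 4.36], [0, 0, 4.36], [0, 0, 4.36], [0, 0, 4.36]]}}

```text
clock: 31.97
eef_pos: [531.9, 114.9, 114.5]
tcp_rot: [-3.141, 0.001, 0.546]
contact_force: [-0.7, -0.4, -1.1]
opening: 0.998
grasp_force: 0.0
```

Emit:
{"method": "play_rows", "body": {"dp": [[-0.79, -0.99, 0], [-0.79, -0.99, 0], [-0.79, -0.99, 0], [-0.79, -0.99, 0], [-0.79, -0.99, 0]], "rot": [[0, 0, 4.36], [0, 0, 4.36], [0, 0, 4.36], [0, 0, 4.36], [0, 0, 4.36]]}}

```text
clock: 32.38
eef_pos: [484.7, 132.4, 114.8]
tcp_rot: [3.141, 0.001, 0.092]
contact_force: [-0.5, -0.4, -0.9]
opening: 0.999
grasp_force: 0.0
```

Emit:
{"method": "play_rows", "body": {"dp": [[-1.14, -0.55, 0], [-1.14, -0.55, 0], [-1.14, -0.55, 0], [-1.14, -0.55, 0], [-1.14, -0.55, 0]], "rot": [[0, 0, 4.36], [0, 0, 4.36], [0, 0, 4.36], [0, 0, 4.36], [0, 0, 4.36]]}}

```text
clock: 32.8
eef_pos: [437.5, 150.2, 115.1]
tcp_rot: [3.141, 0.0, -0.364]
contact_force: [0.1, -0.2, -1.2]
opening: 0.996
grasp_force: 0.0
```

```bash
python3 look.py
python3 - <<'E'
from h import *
plan((439.8,150.3,4.5,-21))
print(slot(91.5),slot(182.5))
E
```

```text
[287.2 163.8] [608.1 -99.9  36. ] [607.  -99.5] [83.6 74.8 30.1]
[145.5 168.5] [590.  333.5  36. ] [589.  331.8] [ 3.  72.8 27.7]
[258.  160.4] [618.2 -10.7  36. ] [617.1 -10.7] [83.6 74.5 29.8]
[228.5 156.4] [629.9  80.   36. ] [628.7  79.5] [83.2 75.3 30.3]
side [181.8 283.1] 279.0 [590.8 334.   34. ] [588.4 337.8]
side [272.2 243. ] 124.0 [439.5 150.7  34. ] [438.2 155.9]
side [210.9 208.7] 142.5 [632.  75.  34.] [629.3  80.7]
side [227.5 190.5] 112.0 [619.8 -16.7  34. ] [617.2 -10.4]
side [244.3 186.4] 22.0 [581.3 -50.8  34. ] [579.  -44.1]
side [241.5 174.2] 93.5 [ 609.9 -107.7   34. ] [ 607.3 -100.7]
side [485.4 110.4] 95.0 [-157.5 -858.    34. ] [-154.4 -845.6]
at [437.7 150.1 115.1 -20.6] t 32.9 F [1.3 0.6 0.3] open 1.0
(439.8, 150.3, 4.5, -21) dp [0.05, -0.02, 2.76] rz 0.07
[612.2 -53.5] [622.7  36.9]
```

Emit:
{"method": "play_rows", "body": {"dp": [[0.05, 0, 1], [0.05, 0, 2], [0.05, 0, 2.76], [0.05, 0, 2.76], [0.05, 0, 2.76]], "rot": [[0, 0, 0], [0, 0, 0], [0, 0, 0], [0, 0, 0], [0, 0, 0]]}}

```text
clock: 33.32
eef_pos: [438.2, 148.9, 3.9]
tcp_rot: [3.139, 0.003, -0.363]
contact_force: [0.9, -0.1, 0.3]
opening: 0.998
grasp_force: 0.0
```

Emit:
{"method": "play_rows", "body": {"dp": [[0, 0, 0], [0, 0, 0], [0, 0, 0], [0, 0, 0], [0, 0, 0]], "rot": [[0, 0, 0], [0, 0, 0], [0, 0, 0], [0, 0, 0], [0, 0, 0]], "fingers": 0, "grip_force": 50}}

```text
clock: 33.73
eef_pos: [440.8, 150.0, 6.8]
tcp_rot: [-3.139, -0.003, -0.366]
contact_force: [-0.7, 0.6, 10.6]
opening: 0.52
grasp_force: 50.5
```

Emit:
{"method": "play_rows", "body": {"dp": [[0, 0, -0.8], [0, 0, -1.7], [0, 0, -2.8], [0, 0, -2.8], [0, 0, -2.8]], "rot": [[0, 0, 0], [0, 0, 0], [0, 0, 0], [0, 0, 0], [0, 0, 0]]}}

```text
clock: 34.15
eef_pos: [441.5, 150.2, 120.2]
tcp_rot: [-3.137, -0.006, -0.366]
contact_force: [0.1, -0.4, -2.4]
opening: 0.52
grasp_force: 52.7
```

Run:
```python
from h import *
plan((612,-55,117,YAW),(612,-55,54,YAW))
```

```text
at [441.5 150.2 120.2 -21. ] t 34.1 F [ 0.1 -0.4 -2.4] open 0.52
(612, -55, 117, 83.4) dp [1.45, 0.82, 0.02] rz -4.35
(612, -55, 117, 83.4) dp [0.95, 1.37, 0.02] rz -4.35
(612, -55, 117, 83.4) dp [0.25, 1.65, 0.02] rz -4.35
(612, -55, 117, 83.4) dp [-0.51, 1.59, 0.02] rz -4.34
(612, -55, 54, 83.4) dp [0.0, -0.0, 1.57] rz -0.0
```

Emit:
{"method": "play_rows", "body": {"dp": [[1.45, 0.82, 0], [1.45, 0.82, 0], [1.45, 0.82, 0], [1.45, 0.82, 0], [1.45, 0.82, 0]], "rot": [[0, 0, -4.35], [0, 0, -4.35], [0, 0, -4.35], [0, 0, -4.35], [0, 0, -4.35]]}}

```text
clock: 34.57
eef_pos: [481.0, 97.4, 115.6]
tcp_rot: [3.141, 0.002, 0.093]
contact_force: [0.9, -0.5, -1.5]
opening: 0.518
grasp_force: 52.5
```

Emit:
{"method": "play_rows", "body": {"dp": [[0.95, 1.37, 0], [0.95, 1.37, 0], [0.95, 1.37, 0], [0.95, 1.37, 0], [0.95, 1.37, 0]], "rot": [[0, 0, -4.35], [0, 0, -4.35], [0, 0, -4.35], [0, 0, -4.35], [0, 0, -4.35]]}}

```text
clock: 34.98
eef_pos: [523.8, 46.7, 115.9]
tcp_rot: [-3.141, 0.002, 0.545]
contact_force: [0.2, 0.3, -1.6]
opening: 0.514
grasp_force: 52.5
```

Emit:
{"method": "play_rows", "body": {"dp": [[0.25, 1.65, 0], [0.25, 1.65, 0], [0.25, 1.65, 0], [0.25, 1.65, 0], [0.25, 1.65, 0]], "rot": [[0, 0, -4.35], [0, 0, -4.35], [0, 0, -4.35], [0, 0, -4.35], [0, 0, -4.35]]}}

```text
clock: 35.4
eef_pos: [566.7, -4.3, 116.1]
tcp_rot: [-3.14, 0.001, 0.999]
contact_force: [-0.9, 0.1, -2.7]
opening: 0.52
grasp_force: 52.5
```

Emit:
{"method": "play_rows", "body": {"dp": [[-0.51, 1.59, 0], [-0.51, 1.59, 0], [-0.51, 1.59, 0], [-0.51, 1.59, 0], [-0.51, 1.59, 0]], "rot": [[0, 0, -4.34], [0, 0, -4.34], [0, 0, -4.34], [0, 0, -4.34], [0, 0, -4.34]]}}

```text
clock: 35.82
eef_pos: [609.3, -55.7, 116.2]
tcp_rot: [-3.14, 0.0, 1.452]
contact_force: [-0.1, -1.0, -1.9]
opening: 0.516
grasp_force: 52.5
```

Run:
```python
from h import *
cam("side");plan((612.5,-55,53,YAW))
```

```text
at [609.2 -55.4 116.3  83. ] t 35.9 F [-0.1  0.4 -1.9] open 0.516
(612.5, -55, 53, 83.4) dp [0.02, 0.08, 1.58] rz -0.07
```

Emit:
{"method": "play_rows", "body": {"dp": [[0.02, 0.07, 0.7], [0.02, 0.07, 1.3], [0.02, 0.07, 1.55], [0.02, 0.07, 1.6], [0.02, 0.07, 1.6]], "rot": [[0, 0, -0.07], [0, 0, -0.07], [0, 0, -0.07], [0, 0, -0.07], [0, 0, -0.07]]}}

```text
clock: 36.28
eef_pos: [612.1, -55.0, 52.5]
tcp_rot: [-3.14, 0.0, 1.46]
contact_force: [0.6, 0.2, -0.6]
opening: 0.518
grasp_force: 52.5
```

Emit:
{"method": "play_rows", "body": {"dp": [[0, 0, 0.03], [0, 0, 0.06], [0, 0, 0.09], [0, 0, 0.11], [0, 0, 0.11]], "rot": [[0, 0, 0], [0, 0, 0], [0, 0, 0], [0, 0, 0], [0, 0, 0]]}}

```text
clock: 36.7
eef_pos: [612.8, -55.4, 48.8]
tcp_rot: [3.141, -0.0, 1.462]
contact_force: [-0.3, -0.6, -1.2]
opening: 0.518
grasp_force: 52.5
```

Run:
```python
from h import *
plan((612.5,-55,48,YAW))
```

```text
at [612.8 -55.4  48.8  83.8] t 36.7 F [-0.3 -0.6 -1.2] open 0.518
(612.5, -55, 48, 83.4) dp [0.01, -0.01, 0.02] rz 0.06
```

Lower slightly more, release, rise.

Emit:
{"method": "play_rows", "body": {"dp": [[0, 0, 0.02], [0, 0, 0.03], [0, 0, 0.04], [0, 0, 0.04]], "rot": [[0, 0, 0], [0, 0, 0], [0, 0, 0], [0, 0, 0]]}}

```text
clock: 37.03
eef_pos: [612.9, -55.5, 47.8]
tcp_rot: [3.141, 0.0, 1.462]
contact_force: [-3.0, -0.3, 8.5]
opening: 0.519
grasp_force: 53.8
```

Emit:
{"method": "play_rows", "body": {"dp": [[0, 0, 0], [0, 0, 0], [0, 0, 0], [0, 0, 0]], "rot": [[0, 0, 0], [0, 0, 0], [0, 0, 0], [0, 0, 0]], "fingers": 0.7}}

```text
clock: 37.37
eef_pos: [612.7, -55.4, 46.8]
tcp_rot: [3.142, -0.0, 1.462]
contact_force: [-0.2, -0.5, -0.4]
opening: 0.697
grasp_force: 0.0
```

Emit:
{"method": "play_rows", "body": {"dp": [[0, 0, -0.6], [0, 0, -1.4], [0, 0, -2], [0, 0, -2], [0, 0, -2]], "rot": [[0, 0, 0], [0, 0, 0], [0, 0, 0], [0, 0, 0], [0, 0, 0]]}}

```text
clock: 37.78
eef_pos: [613.7, -55.5, 128.3]
tcp_rot: [3.138, -0.0, 1.462]
contact_force: [-0.7, 0.1, -0.1]
opening: 0.702
grasp_force: 0.0
```

Run:
```python
from h import *
plan((590,333.5,125,3))
```

```text
at [613.7 -55.5 128.3  83.8] t 37.8 F [-0.7  0.1 -0.1] open 0.702
(590, 333.5, 125, 3) dp [3.2, -0.55, 0.03] rz 4.49
(590, 333.5, 125, 3) dp [2.61, -1.94, 0.03] rz 4.49
(590, 333.5, 125, 3) dp [1.44, -2.91, 0.02] rz 4.48
```

Emit:
{"method": "play_rows", "body": {"dp": [[3.2, -0.55, 0], [3.2, -0.55, 0], [3.2, -0.55, 0], [3.2, -0.55, 0], [3.2, -0.55, 0]], "rot": [[0, 0, 4.49], [0, 0, 4.49], [0, 0, 4.49], [0, 0, 4.49], [0, 0, 4.49]], "fingers": 1}}

```text
clock: 38.2
eef_pos: [603.4, 77.2, 125.3]
tcp_rot: [-3.139, 0.001, 0.989]
contact_force: [-0.8, -0.2, 0.3]
opening: 0.996
grasp_force: 0.0
```

Emit:
{"method": "play_rows", "body": {"dp": [[2.61, -1.94, 0], [2.61, -1.94, 0], [2.61, -1.94, 0], [2.61, -1.94, 0], [2.61, -1.94, 0]], "rot": [[0, 0, 4.49], [0, 0, 4.49], [0, 0, 4.49], [0, 0, 4.49], [0, 0, 4.49]]}}

```text
clock: 38.62
eef_pos: [596.2, 206.0, 125.6]
tcp_rot: [-3.141, 0.001, 0.521]
contact_force: [-0.4, 0.1, -0.9]
opening: 1.0
grasp_force: 0.0
```

Emit:
{"method": "play_rows", "body": {"dp": [[1.44, -2.91, 0], [1.44, -2.91, 0], [1.44, -2.91, 0], [1.44, -2.91, 0], [1.44, -2.91, 0]], "rot": [[0, 0, 4.48], [0, 0, 4.48], [0, 0, 4.48], [0, 0, 4.48], [0, 0, 4.48]]}}

```text
clock: 39.03
eef_pos: [588.6, 334.4, 125.7]
tcp_rot: [3.141, 0.001, 0.055]
contact_force: [0.4, -0.3, -0.2]
opening: 0.998
grasp_force: 0.0
```

```bash
python3 look.py
python3 - <<'E'
from h import *
plan((590,333.5,4.5,3.5))
f=cam("top");g=cam("side")
mosaic("a8.png",[(g,210,220,4),(f,210,170,4)],w=400,h=450)
E
```

```text
[144.9 175.7] [567.8 333.9  36. ] [566.9 332.3] [ 0.5 31.  28.2]
[294.2 164.7] [ 605.4 -121.5   36. ] [ 604.4 -121. ] [83.2 29.9 29.4]
[252.1 159.4] [621.    7.7  36. ] [619.9   7.6] [-89.5  36.8  28.2]
[274.1 159.1] [622.6 -59.8  36. ] [621.4 -59.7] [83.6 77.2 31. ]
[228.6 156.4] [629.9  79.7  36. ] [628.7  79.2] [83.2 75.  30.4]
side [182.3 283.2] 242.5 [589.7 333.9  34. ] [587.3 337.8]
side [211.  208.7] 141.5 [631.9  75.   34. ] [629.2  80.7]
side [227.6 188.4] 161.5 [623.1 -26.   34. ] [620.5 -19.6]
side [234.3 171.2] 101.0 [ 635.8 -116.    34. ] [ 633.1 -108.9]
side [200.8 131.5] 532.5 [ 835.3 -315.6   34. ] [ 831.1 -307.1]
at [588.6 331.7 125.8   3.4] t 39.1 F [ 0.6 -0.3  0.3] open 0.999
(590, 333.5, 4.5, 3.5) dp [0.04, -0.04, 3.03] rz -0.02
```

View pics/a8.png

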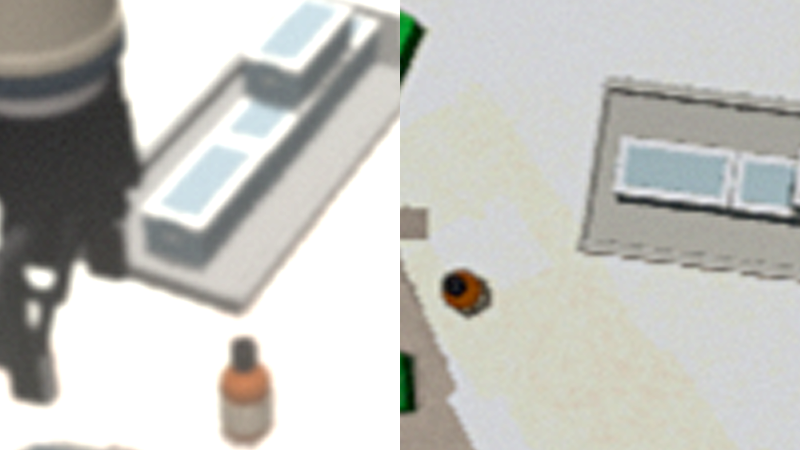

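Emit:
{"method": "play_rows", "body": {"dp": [[0.04, -0.04, 1], [0.04, -0.04, 2], [0.04, -0.04, 3.02], [0.04, -0.04, 3.02], [0.04, -0.04, 3.02]], "rot": [[0, 0, 0], [0, 0, 0], [0, 0, 0], [0, 0, 0], [0, 0, 0]]}}

```text
clock: 39.65
eef_pos: [589.0, 332.9, 4.4]
tcp_rot: [3.139, 0.005, 0.053]
contact_force: [0.6, 0.2, 0.1]
opening: 1.001
grasp_force: 0.0
```

Emit:
{"method": "play_rows", "body": {"dp": [[0, 0, 0], [0, 0, 0], [0, 0, 0], [0, 0, 0], [0, 0, 0]], "rot": [[0, 0, 0], [0, 0, 0], [0, 0, 0], [0, 0, 0], [0, 0, 0]], "fingers": 0, "grip_force": 50}}

```text
clock: 40.07
eef_pos: [591.9, 336.1, 9.0]
tcp_rot: [-3.14, -0.004, 0.053]
contact_force: [-0.2, -2.3, 9.0]
opening: 0.518
grasp_force: 52.6
```

Emit:
{"method": "play_rows", "body": {"dp": [[0, 0, -0.8], [0, 0, -1.7], [0, 0, -2.9], [0, 0, -2.9], [0, 0, -2.9]], "rot": [[0, 0, 0], [0, 0, 0], [0, 0, 0], [0, 0, 0], [0, 0, 0]]}}

```text
clock: 40.48
eef_pos: [592.7, 336.8, 127.3]
tcp_rot: [-3.138, -0.007, 0.053]
contact_force: [0.6, -0.2, -2.3]
opening: 0.518
grasp_force: 52.2
```

Run:
```python
from h import *
plan((622.9,38,123,YAW))
```

```text
at [592.7 336.8 127.3   3. ] t 40.5 F [ 0.6 -0.2 -2.3] open 0.518
(622.9, 38, 123, 83.4) dp [0.12, 2.5, 0.04] rz -4.46
(622.9, 38, 123, 83.4) dp [-1.02, 2.29, 0.03] rz -4.47
(622.9, 38, 123, 83.4) dp [-1.94, 1.58, 0.04] rz -4.46
```

Emit:
{"method": "play_rows", "body": {"dp": [[0.12, 2.5, 0], [0.12, 2.5, 0], [0.12, 2.5, 0], [0.12, 2.5, 0], [0.12, 2.5, 0]], "rot": [[0, 0, -4.46], [0, 0, -4.46], [0, 0, -4.46], [0, 0, -4.46], [0, 0, -4.46]]}}

```text
clock: 40.9
eef_pos: [599.5, 234.1, 120.8]
tcp_rot: [-3.141, 0.002, 0.522]
contact_force: [0.1, -0.0, -1.8]
opening: 0.521
grasp_force: 52.3
```

Emit:
{"method": "play_rows", "body": {"dp": [[-1.02, 2.29, 0], [-1.02, 2.29, 0], [-1.02, 2.29, 0], [-1.02, 2.29, 0], [-1.02, 2.29, 0]], "rot": [[0, 0, -4.47], [0, 0, -4.47], [0, 0, -4.47], [0, 0, -4.47], [0, 0, -4.47]]}}

```text
clock: 41.32
eef_pos: [609.9, 135.2, 121.2]
tcp_rot: [-3.141, 0.001, 0.988]
contact_force: [0.3, 0.0, -1.5]
opening: 0.52
grasp_force: 52.3
```

Emit:
{"method": "play_rows", "body": {"dp": [[-1.94, 1.58, 0], [-1.94, 1.58, 0], [-1.94, 1.58, 0], [-1.94, 1.58, 0], [-1.94, 1.58, 0]], "rot": [[0, 0, -4.46], [0, 0, -4.46], [0, 0, -4.46], [0, 0, -4.46], [0, 0, -4.46]]}}

```text
clock: 41.73
eef_pos: [620.3, 36.3, 121.5]
tcp_rot: [-3.141, -0.0, 1.453]
contact_force: [0.8, 0.2, -2.3]
opening: 0.524
grasp_force: 52.3
```

Run:
```python
from h import *
cam("side");plan((623,38.5,55,YAW))
```

```text
at [620.2  37.1 121.5  83. ] t 41.8 F [-0.4  0.  -1.8] open 0.518
(623, 38.5, 55, 83.4) dp [0.04, 0.06, 1.66] rz -0.07
```

Emit:
{"method": "play_rows", "body": {"dp": [[0.04, 0.06, 0.7], [0.04, 0.06, 1.4], [0.04, 0.06, 1.66], [0.04, 0.06, 1.66], [0.04, 0.06, 1.66]], "rot": [[0, 0, -0.07], [0, 0, -0.07], [0, 0, -0.07], [0, 0, -0.07], [0, 0, -0.07]]}}

```text
clock: 42.2
eef_pos: [622.7, 38.7, 55.5]
tcp_rot: [-3.14, 0.0, 1.46]
contact_force: [0.2, 1.4, -2.0]
opening: 0.52
grasp_force: 52.2
```

Emit:
{"method": "play_rows", "body": {"dp": [[0, 0, 0.03], [0, 0, 0.06], [0, 0, 0.09], [0, 0, 0.12], [0, 0, 0.12]], "rot": [[0, 0, 0], [0, 0, 0], [0, 0, 0], [0, 0, 0], [0, 0, 0]]}}

```text
clock: 42.62
eef_pos: [623.2, 37.7, 51.2]
tcp_rot: [3.141, -0.0, 1.462]
contact_force: [-0.2, -0.6, -1.8]
opening: 0.517
grasp_force: 52.2
```

Run:
```python
from h import *
plan((623,38,49.5,YAW))
```

```text
at [623.2  37.7  51.2  83.8] t 42.6 F [-0.2 -0.6 -1.8] open 0.517
(623, 38, 49.5, 83.4) dp [0.01, -0.01, 0.04] rz 0.06
```

Emit:
{"method": "play_rows", "body": {"dp": [[0, 0, 0.02], [0, 0, 0.04], [0, 0, 0.05], [0, 0, 0.06]], "rot": [[0, 0, 0], [0, 0, 0], [0, 0, 0], [0, 0, 0]]}}

```text
clock: 42.95
eef_pos: [623.2, 37.6, 50.0]
tcp_rot: [3.141, -0.0, 1.462]
contact_force: [-5.9, -1.3, 19.5]
opening: 0.519
grasp_force: 54.6
```

Run:
```python
from h import *
cam("side"); plan((623,38,49.5,YAW))
```

```text
at [623.2  37.6  50.   83.8] t 43.0 F [-4.3 -1.4 13.3] open 0.514
(623, 38, 49.5, 83.4) dp [0.01, -0.01, 0.01] rz 0.06
```

Seated. Release and retreat, moving back toward the robot.

Emit:
{"method": "play_rows", "body": {"dp": [[0, 0, -0.02], [0, 0, -0.02], [0, 0, -0.02], [0, 0, -0.02]], "rot": [[0, 0, 0], [0, 0, 0], [0, 0, 0], [0, 0, 0]], "fingers": 0.7}}

```text
clock: 43.33
eef_pos: [623.0, 37.7, 49.2]
tcp_rot: [3.142, -0.0, 1.462]
contact_force: [-0.0, -0.3, -0.1]
opening: 0.7
grasp_force: 0.0
```

Emit:
{"method": "play_rows", "body": {"dp": [[0, 0, -0.6], [0, 0, -1.4], [0, 0, -2.2], [0, 0, -3], [0, 0, -3]], "rot": [[0, 0, 0], [0, 0, 0], [0, 0, 0], [0, 0, 0], [0, 0, 0]]}}

```text
clock: 43.75
eef_pos: [626.7, 38.0, 175.8]
tcp_rot: [3.132, -0.002, 1.462]
contact_force: [1.8, -1.0, 1.3]
opening: 0.702
grasp_force: 0.0
```

Emit:
{"method": "play_rows", "body": {"dp": [[0, -5, -0.5], [0, -5, -0.5], [0, -5, -0.5], [0, -5, -0.5], [0, -5, -0.5]], "rot": [[0, 0, 0], [0, 0, 0], [0, 0, 0], [0, 0, 0], [0, 0, 0]]}}

```text
clock: 44.17
eef_pos: [421.1, 59.4, 188.8]
tcp_rot: [-3.14, 0.0, 1.462]
contact_force: [-0.4, 1.1, 0.5]
opening: 0.698
grasp_force: 0.0
```

Emit:
{"method": "play_rows", "body": {"dp": [[-4, -2, -0.5], [-4, -2, -0.5], [-4, -2, -0.5], [-4, -2, -0.5], [-4, -2, -0.5]], "rot": [[0, 0, 0], [0, 0, 0], [0, 0, 0], [0, 0, 0], [0, 0, 0]]}}

```text
clock: 44.58
eef_pos: [324.6, -93.4, 209.5]
tcp_rot: [-3.141, 0.001, 1.461]
contact_force: [0.6, 0.4, -0.0]
opening: 0.704
grasp_force: 0.0
```

```bash
python3 look.py
python3 - <<'E'
from h import *
f=cam("top");g=cam("side")
for t in panels(f,z=77,amin=150): print(t[1],t[2])
mosaic("a9.png",[(g,250,170,3.2),(f,300,170,2.6)],w=400,h=450)
print(telemetry.sense()["eef_pos"])
E
```

```text
[294.3 164.6] [ 605.8 -121.7   36. ] [ 604.7 -121.2] [82.8 31.1 30.7]
[274.1 159.1] [622.5 -59.9  36. ] [621.3 -59.7] [83.6 77.7 31.3]
[221.7 155.5] [632.6 101.1  36. ] [631.4 100.5] [-89.5  33.7  28.3]
[242.6 155.5] [633.3  36.9  36. ] [632.   36.6] [83.6 76.6 31.6]
side [210.1 208.7] 136.5 [633.9  76.   34. ] [631.2  81.7]
side [218.9 188.5] 130.0 [646.5 -17.4  34. ] [643.7 -11. ]
side [234.5 171.2] 103.5 [ 635.5 -116.4   34. ] [ 632.8 -109.3]
[613.  -58.7  77. ] 83.95155334472656
[623.2  34.9  77. ] 85.12379455566406
[327.6 -91.  209.3]
```

View pics/a9.png

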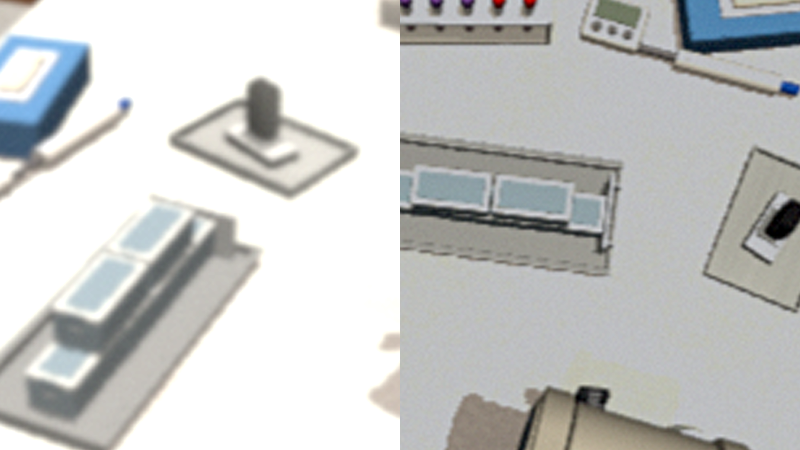

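```bash
python3 -c "
from rig import r
print(r.sign_off())"
```

```text
the job is handed in; nothing more can be done
None
```

I pressed both proud lids home, put the press back upright in its steel tray, stacked the five boxes present as a 3+2 running-bond wall in the courier tray, and handed the job in; the hand-in returned no verdict, and in the last camera look every box was within about 6 mm of its place.

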